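# Load, lock and start the vial shaker

### The arm

A 6-joint arm with a two-finger parallel gripper is mounted at the origin on the work surface. World frame = base frame: x ahead of the robot, y to its left, z up, the work surface at z = 0. Lengths are in m, angles in rad, forces in N, time in s.
With the tool pointing down it reaches from about 0.275 to 0.825 m from the base axis. Payload 5.2 kg.
Tool frame: the origin (TCP) lies between the finger pads; the fingertips stand manip.tip_reach ahead of it and the grasp point (between the pads) lies 5 mm behind it (manip.tip_reach is the distance from the TCP to the fingertips, in m); x points along the fingers, y is the direction in which the jaws open and shut, and the axes are right-handed (so a half turn about x gives the same grasp; the last joint's range is limited). The gripper opens to 93 mm and grips with 3 to 60 N. Pads are 15 mm wide; open, the fingers measure 128 mm over their backs; the gripper's body (75 mm by 188 mm) begins 65 mm behind the grasp point.
Start: joints at [1.119, 0.259, 1.535, -0, 1.348, -0.203], TCP at [0.135, 0.533, 0.233] pointing down, gripper open.
Joint ranges: [-3.14, 3.14], [-0.91, 2.08], [0.19, 2.58], [-1.22, 4.36], [0.22, 2.71], [-3.12, 3.12]. Speed limits (rad/s): [2.57, 2.57, 3.14, 3.14, 3.14, 3.14].

### API

Orientations are given as a unit quaternion [x, y, z, w].
In Python, from station import manip gives the robot as it stands.
- The arm moves only by the tool step_arm, never from a script. Its arguments are lists of equal length, an entry for each row: "hand": the closure, from -1 (fully open) to 1 (shut), so that 0 is half open; "dp": the shift along the tool's x, y, z in m, a list of three; "rotation": the turn, a rotation vector about the tool's x, y, z in rad, a list of three. In form: {"hand": [hand, ...], "dp": [[dx, dy, dz], ...], "rotation": [[rx, ry, rz], ...]}. A call has exactly 8 rows; each row shifts and turns the commanded pose from where the row before left it, along the tool's axes as they then stand; what a row does not reach is not made up. A row lasts 1/10 s, in which the tool goes at most 50 mm and 8.59 degrees, less where a joint would pass 70% of its speed; a pose out of reach is approached as far as the arm can. A call is refused whole if a number of a shift passes 0.05 or a number of a turn 0.15, either way. A call with a gripper value outside its range is refused whole. The fingers move at their own pace and stop on an object; "squeeze" is the grip in N (left out, the last holds). Time passes only in rows, so rows that do not move let the fingers close, or fill a call up. It gives the time, the measured TCP pose, the force and the opening at its end, in the units of the state.
- manip.get_obs(): the state, without advancing time (a new reading comes with each control period).
- manip.snapshot(name): name is "scene" or "side" or "wrist"; returns a dict with "pixels" (384x512x3 uint8, red, green, blue), "intrinsics" (3x3 intrinsics, pixels), "k1" (the pictures are not rectified: a ray, as slopes to the right and down, at radius r is drawn at 1 + k1 r^2 times it, then the intrinsics apply), "position" and "attitude" of the camera in the world; the wrist camera has in their place "tool_from_camera" (4x4, takes a point from camera to tool coordinates, whose origin is the TCP and whose axes are the tool frame's). Camera axes: x right, y down, z forward; pixel columns grow to the right and rows downward; lengths in m; the calibration is good to about 2 mm. A picture is of the moment at which its call begins: read the wrist's pose just before it. There is no depth.
- manip.job_done(): hands the job in, once; it reports no verdict.
The state is a dict: "t": time; "joints": joint angles; "joint_vel": joint speeds; "effort": joint torques, N m; "tool_pos": TCP position; "tool_rot": TCP orientation; "force": force on the tool from outside, world axes, zero at the start; "moment": the same for the moment, N m; "width": finger opening in m.
Only numpy, scipy, OpenCV 4.12 (cv2) and the standard library are available. Lean on these libraries where they do the work, as an engineer would, in place of code of your own. Each camera call takes 0.05 s, during which the arm holds its last target.

### The job

Load every vial carrier standing on the bench onto the shaker, one to a bay and in any order: vial end against the bay's end stop and pushed fully home, side against both dowels, then lock each with its bay's cam stud by pressing the stud in and turning it a quarter turn clockwise so its nose sits over the carrier's edge. When all of them are locked, swing the speed lever to line up with the little steel marker clip on its scale. A carrier may get knocked while you work, so check and put it right; knock over none of the bottles or the beaker.

Things in the scene. Friction and masses are not known exactly. Their poses are not given: they have to be found in the camera images.
- a_handle (a point): Vial carrier a, loose, 0.3 kg; None if absent (2 or 3 alike are present). Grey aluminium plate 100 (x) x 56 (y) x 10 mm, black bridge handle over its middle: bar 44 (x) x 14 (y) x 14 mm, its top 50 mm above the plate's underside; three white-capped vials, tops 46 mm above the underside, across its +x end (30 to 46 mm from the middle). Point: middle of the bar, 43 mm above the underside, over the plate's centre; x towards the vials, z up.
- b_handle (a point): Vial carrier b, loose, 0.3 kg; None if absent (2 or 3 alike are present). Grey aluminium plate 100 (x) x 56 (y) x 10 mm, black bridge handle over its middle: bar 44 (x) x 14 (y) x 14 mm, its top 50 mm above the plate's underside; three white-capped vials, tops 46 mm above the underside, across its +x end (30 to 46 mm from the middle). Point: middle of the bar, 43 mm above the underside, over the plate's centre; x towards the vials, z up.
- c_handle (a point): Vial carrier c, loose, 0.3 kg; None if absent (2 or 3 alike are present). Grey aluminium plate 100 (x) x 56 (y) x 10 mm, black bridge handle over its middle: bar 44 (x) x 14 (y) x 14 mm, its top 50 mm above the plate's underside; three white-capped vials, tops 46 mm above the underside, across its +x end (30 to 46 mm from the middle). Point: middle of the bar, 43 mm above the underside, over the plate's centre; x towards the vials, z up.
- shaker: Low white orbital shaker, fixed, 200 x 310 mm; its flat grey deck is 65 mm above the table; origin under its centre, bays 1, 2, 3 side by side along its y, 90 mm apart. In each bay the end stop is a steel block 12 x 30 mm, 16 mm high, and the dowels are 10 mm pins, 17 mm high; the other two sides are open. A carrier put in the wrong way round cannot be locked (vials in the nose's way).
- bay1 (a point): Bay 1: point on the deck under the centre of a carrier that is home; x to the end stop, z up. The stop's face is 50 mm from it at +x (touched by the vial end); the two dowels stand at x = -30 and +30 mm, axes 33 mm from it at +y (touched by the carrier's +y edge).
- stud1 (a point): Cam stud of bay 1, vertical axis 78 mm from the bay point at -x. Middle of its black wing, 30 (x) x 10 (y) x 23 mm high, 40.5 mm above the deck when up; a 26 mm wide collar's top is 11.5 mm lower, under it a steel nose reaches 36 mm from the axis along this +y. Open: nose along the bay's +y. Locked: pressed in and turned 90 deg clockwise from above, nose along the bay's +x over the carrier's edge.
- push1 (a joint): How far stud 1 is pressed in, m: 0 up, 0.0085 bottom. A spring pushes it up (2.5 N at the top, 7.5 N at the bottom). Turned, it stays caught at about 0.006.
- turn1 (a joint): Turn of stud 1, rad: 0 open, 1.58 its end, growing clockwise seen from above; takes 0.05 N m. It leaves 0 only while pressed in 0.007 or more; turned back to 0 it springs up.
- bay2 (a point): Bay 2: point on the deck under the centre of a carrier that is home; x to the end stop, z up. The stop's face is 50 mm from it at +x (touched by the vial end); the two dowels stand at x = -30 and +30 mm, axes 33 mm from it at +y (touched by the carrier's +y edge).
- stud2 (a point): Cam stud of bay 2, vertical axis 78 mm from the bay point at -x. Middle of its black wing, 30 (x) x 10 (y) x 23 mm high, 40.5 mm above the deck when up; a 26 mm wide collar's top is 11.5 mm lower, under it a steel nose reaches 36 mm from the axis along this +y. Open: nose along the bay's +y. Locked: pressed in and turned 90 deg clockwise from above, nose along the bay's +x over the carrier's edge.
- push2 (a joint): How far stud 2 is pressed in, m: 0 up, 0.0085 bottom. A spring pushes it up (2.5 N at the top, 7.5 N at the bottom). Turned, it stays caught at about 0.006.
- turn2 (a joint): Turn of stud 2, rad: 0 open, 1.58 its end, growing clockwise seen from above; takes 0.05 N m. It leaves 0 only while pressed in 0.007 or more; turned back to 0 it springs up.
- bay3 (a point): Bay 3: point on the deck under the centre of a carrier that is home; x to the end stop, z up. The stop's face is 50 mm from it at +x (touched by the vial end); the two dowels stand at x = -30 and +30 mm, axes 33 mm from it at +y (touched by the carrier's +y edge).
- stud3 (a point): Cam stud of bay 3, vertical axis 78 mm from the bay point at -x. Middle of its black wing, 30 (x) x 10 (y) x 23 mm high, 40.5 mm above the deck when up; a 26 mm wide collar's top is 11.5 mm lower, under it a steel nose reaches 36 mm from the axis along this +y. Open: nose along the bay's +y. Locked: pressed in and turned 90 deg clockwise from above, nose along the bay's +x over the carrier's edge.
- push3 (a joint): How far stud 3 is pressed in, m: 0 up, 0.0085 bottom. A spring pushes it up (2.5 N at the top, 7.5 N at the bottom). Turned, it stays caught at about 0.006.
- turn3 (a joint): Turn of stud 3, rad: 0 open, 1.58 its end, growing clockwise seen from above; takes 0.05 N m. It leaves 0 only while pressed in 0.007 or more; turned back to 0 it springs up.
- lever_knob (a point): Middle of the upright white knob (16 mm diameter, 32 mm high, top 16 mm above this point) at the end of the speed lever, on the grey controller box (120 x 130 x 60 mm, fixed); 40 mm from the lever's vertical pivot, about 87 mm above the table. x points outwards from the pivot.
- lever (a joint): Speed lever's angle, rad, 0 to 2.6, growing clockwise seen from above as it swings level about its pivot; stiff (0.06 N m), it stays where it is left. At 0 the lever points to the controller's -y.
- lever_pivot (a point): On the lever's vertical axis, at the top face of the controller, 61 mm above the table; axes of the controller.
- marker_tip (a point): Small steel set-point clip on the rim of the controller's round black scale, 55 mm from the lever's axis; x points outwards from the pivot through the clip. It shows the wanted speed; it is set differently each time (0.9 to 2.2 rad of lever angle) and does not move.
- bottle1: White plastic reagent bottle, 60 mm wide, 120 mm high, standing loose on the bench; origin at the centre of its underside. Not part of the job.
- bottle2: White plastic reagent bottle, 52 mm wide, 110 mm high, standing loose on the bench; origin at the centre of its underside. Not part of the job.
- bottle3: White plastic reagent bottle, 64 mm wide, 130 mm high, standing loose on the bench; origin at the centre of its underside. Not part of the job.
- beaker: Open glass beaker, 60 mm wide, 75 mm high, standing loose on the bench; origin at the centre of its underside. Not part of the job.
There are look-alikes about, which are no part of the job. What is shaped like the part that bears a_handle but turquoise is not meant.

How it is judged:
On the way, in this order (a step that is already met when the one before it is completed fails the run):
1. every carrier is home in a bay and locked by its stud (((x of a_handle in the frame of bay1 between -0.002 and 0.002 m and y of a_handle in the frame of bay1 between -0.002 and 0.002 m and z of a_handle in the frame of bay1 between 0.04 and 0.046 m and angle between the x axis of a_handle and the x axis of bay1, either way round below 0.05 rad and value of joint turn1 above 1.35 rad and value of joint push1 above 0.004 m) or (x of a_handle in the frame of bay2 between -0.002 and 0.002 m and y of a_handle in the frame of bay2 between -0.002 and 0.002 m and z of a_handle in the frame of bay2 between 0.04 and 0.046 m and angle between the x axis of a_handle and the x axis of bay2, either way round below 0.05 rad and value of joint turn2 above 1.35 rad and value of joint push2 above 0.004 m) or (x of a_handle in the frame of bay3 between -0.002 and 0.002 m and y of a_handle in the frame of bay3 between -0.002 and 0.002 m and z of a_handle in the frame of bay3 between 0.04 and 0.046 m and angle between the x axis of a_handle and the x axis of bay3, either way round below 0.05 rad and value of joint turn3 above 1.35 rad and value of joint push3 above 0.004 m)) and ((x of b_handle in the frame of bay1 between -0.002 and 0.002 m and y of b_handle in the frame of bay1 between -0.002 and 0.002 m and z of b_handle in the frame of bay1 between 0.04 and 0.046 m and angle between the x axis of b_handle and the x axis of bay1, either way round below 0.05 rad and value of joint turn1 above 1.35 rad and value of joint push1 above 0.004 m) or (x of b_handle in the frame of bay2 between -0.002 and 0.002 m and y of b_handle in the frame of bay2 between -0.002 and 0.002 m and z of b_handle in the frame of bay2 between 0.04 and 0.046 m and angle between the x axis of b_handle and the x axis of bay2, either way round below 0.05 rad and value of joint turn2 above 1.35 rad and value of joint push2 above 0.004 m) or (x of b_handle in the frame of bay3 between -0.002 and 0.002 m and y of b_handle in the frame of bay3 between -0.002 and 0.002 m and z of b_handle in the frame of bay3 between 0.04 and 0.046 m and angle between the x axis of b_handle and the x axis of bay3, either way round below 0.05 rad and value of joint turn3 above 1.35 rad and value of joint push3 above 0.004 m)) and ((x of c_handle in the frame of bay1 between -0.002 and 0.002 m and y of c_handle in the frame of bay1 between -0.002 and 0.002 m and z of c_handle in the frame of bay1 between 0.04 and 0.046 m and angle between the x axis of c_handle and the x axis of bay1, either way round below 0.05 rad and value of joint turn1 above 1.35 rad and value of joint push1 above 0.004 m) or (x of c_handle in the frame of bay2 between -0.002 and 0.002 m and y of c_handle in the frame of bay2 between -0.002 and 0.002 m and z of c_handle in the frame of bay2 between 0.04 and 0.046 m and angle between the x axis of c_handle and the x axis of bay2, either way round below 0.05 rad and value of joint turn2 above 1.35 rad and value of joint push2 above 0.004 m) or (x of c_handle in the frame of bay3 between -0.002 and 0.002 m and y of c_handle in the frame of bay3 between -0.002 and 0.002 m and z of c_handle in the frame of bay3 between 0.04 and 0.046 m and angle between the x axis of c_handle and the x axis of bay3, either way round below 0.05 rad and value of joint turn3 above 1.35 rad and value of joint push3 above 0.004 m))), for 0.2 s.
2. then the speed lever is in line with the marker clip (angle between the x axis of lever_knob and the x axis of marker_tip, either way round below 0.1 rad), for 0.2 s.
At the end, for the whole second after the job is handed in: Every carrier present lies flat in a bay of its own, vial end to the stop, within 2 mm of home along and across and 0.05 rad square (3 mm in height), with that bay's stud pressed in (over 4 mm) and turned at least 1.35 rad; the lever is within 0.1 rad of the marker clip; everything is at rest (all of step 1 and linear speed of each of carrier_a, carrier_b, carrier_c below 0.02 m/s and angle between the x axis of lever_knob and the x axis of marker_tip, either way round below 0.1 rad); the robot touches nothing.
It fails at once if the bottle1 is knocked over (angle between bottle1's own z axis and vertical above 0.6 rad).
It fails at once if the bottle2 is knocked over (angle between bottle2's own z axis and vertical above 0.6 rad).
It fails at once if the bottle3 is knocked over (angle between bottle3's own z axis and vertical above 0.6 rad).
It fails at once if the beaker is knocked over (angle between beaker's own z axis and vertical above 0.6 rad).
Of carrier_a, carrier_b, carrier_c only 2 to 3 are there at a start; the rules pass over those that are not, and their reading is None.
At some moment in a run one of carrier_a, carrier_b, carrier_c may be knocked a few centimetres aside while the robot is not near it.
It also fails if it takes over 210 s, if anything falls off the work surface, if the arm or the gripper's body presses on something with over 40 N, if the wrist force passes 120 N, or if a joint passes its speed limit or range.

## Working session

There is one attempt and no reset: what is moved stays moved. The work goes in short steps, Python scripts to look and compute and a tool call to move; the robot and the scene stay as the last step left them, time stands still between calls to the robot, and variables do not carry over. Pictures are saved under pics/ and viewed, and the job is handed in when it is done.

Besides the shell and the picture viewer there is one more tool, called after "Request:" as name(argument=value, ...), one argument or row to a line, values as JSON. step_arm: Moves the arm, as the interface text tells. Its arguments: {"type":"object","properties":{"hand":{"type":"array","items":{"type":"number"}},"dp":{"type":"array","items":{"type":"array","items":{"type":"number"}}},"rotation":{"type":"array","items":{"type":"array","items":{"type":"number"}}},"squeeze":{"type":"number"}},"required":["hand","dp","rotation"]}

```bash
ls; mkdir -p pics; cat > h.py <<'E'
import numpy as np, cv2
from scipy.spatial.transform import Rotation as R
from station import manip
def shot(name,fn):
    o=manip.get_obs(); s=manip.snapshot(name)
    if 'tool_from_camera' in s:
        T=np.eye(4);T[:3,:3]=R.from_quat(o['tool_rot']).as_matrix();T[:3,3]=o['tool_pos']
        M=T@np.array(s['tool_from_camera'])
    else:
        M=np.eye(4); a=np.array(s['attitude'])
        M[:3,:3]=a if a.shape==(3,3) else R.from_quat(a).as_matrix(); M[:3,3]=s['position']
    cv2.imwrite(f'pics/{fn}.png',s['pixels'][:,:,::-1])
    np.savez(f'pics/{fn}.npz',M=M,K=s['intrinsics'],k1=s['k1'])
    return s
def load(fn):
    d=np.load(f'pics/{fn}.npz'); return d['M'],d['K'],float(d['k1'])
def px2w(fn,uv,z):
    M,K,k1=load(fn); out=[]
    for u,v in np.atleast_2d(uv):
        xd=(u-K[0,2])/K[0,0]; yd=(v-K[1,2])/K[1,1]
        x,y=xd,yd
        for _ in range(30):
            f=1+k1*(x*x+y*y); x,y=xd/f,yd/f
        d=M[:3,:3]@np.array([x,y,1]); p=M[:3,3]; out.append(p+d*(z-p[2])/d[2])
    return np.array(out)
def w2px(fn,P):
    M,K,k1=load(fn); out=[]
    for p in np.atleast_2d(P):
        c=M[:3,:3].T@(p-M[:3,3]); x,y=c[:2]/c[2]; f=1+k1*(x*x+y*y)
        out.append([K[0,0]*x*f+K[0,2],K[1,1]*y*f+K[1,2]])
    return np.array(out)
def crop(fn,x0,y0,x1,y1,k,out):
    im=cv2.imread(f'pics/{fn}.png')[y0:y1,x0:x1]
    cv2.imwrite(f'pics/{out}.png',cv2.resize(im,None,fx=k,fy=k,interpolation=cv2.INTER_CUBIC))
E
python3 - <<'E'
from h import *
print(manip.get_obs(), manip.tip_reach)
for n in ['scene','side','wrist']:
    s=shot(n,n+'0'); print(n,load(n+'0'))
E
```

```text
pics
{'t': 0.0, 'joints': array([ 1.11922771e+00,  2.59335858e-01,  1.53604409e+00,  1.46235926e-05,
        1.34797511e+00, -2.02819002e-01]), 'joint_vel': array([-0.00012321, -0.00116869, -0.00051535,  0.00094738,  0.000668  ,
        0.00186695]), 'effort': array([ 7.24991296e-04, -4.37306499e+01, -2.84013730e+01,  7.17786723e-02,
        4.10303241e-02, -1.01938404e-04]), 'tool_pos': array([0.1351673 , 0.53262068, 0.23183716]), 'tool_rot': array([ 0.08713238,  0.70184929, -0.08830924,  0.70143923]), 'force': array([-0.19499393,  0.08287949,  0.52958821]), 'moment': array([-0.01639929,  0.01818077, -0.00029187]), 'width': 0.09297200563534472} 0.014
scene (array([[ 0.8979058 ,  0.3797022 , -0.22269132,  0.77799168],
       [ 0.44018511, -0.77624522,  0.45130967, -0.56402337],
       [-0.0014998 , -0.50325897, -0.86413434,  1.06063784],
       [ 0.        ,  0.        ,  0.        ,  1.        ]]), array([[462.08365204,   0.        , 261.48033832],
       [  0.        , 462.08365204, 195.7709487 ],
       [  0.        ,   0.        ,   1.        ]]), -0.0859169733862092)
side (array([[ 0.94842994, -0.21275731,  0.23497868,  0.29440075],
       [-0.31689928, -0.65381961,  0.68709152, -0.67065699],
       [ 0.00744993, -0.72612274, -0.68752473,  0.73063013],
       [ 0.        ,  0.        ,  0.        ,  1.        ]]), array([[366.34142406,   0.        , 252.310001  ],
       [  0.        , 366.34142406, 198.50962499],
       [  0.        ,   0.        ,   1.        ]]), -0.019959553778230915)
wrist (array([[ 0.2456851 ,  0.9367941 ,  0.24910972,  0.06695718],
       [ 0.96934739, -0.23687236, -0.06524665,  0.55010931],
       [-0.00211547,  0.25750398, -0.96627492,  0.38382277],
       [ 0.        ,  0.        ,  0.        ,  1.        ]]), array([[303.17074392,   0.        , 260.11012821],
       [  0.        , 303.17074392, 193.29113718],
       [  0.        ,   0.        ,   1.        ]]), -0.08176860978782066)
```

View pics/scene0.png

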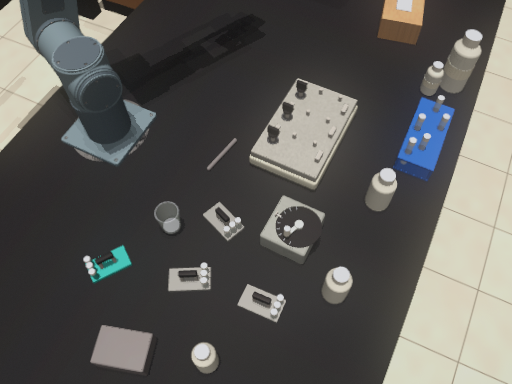

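View pics/side0.png

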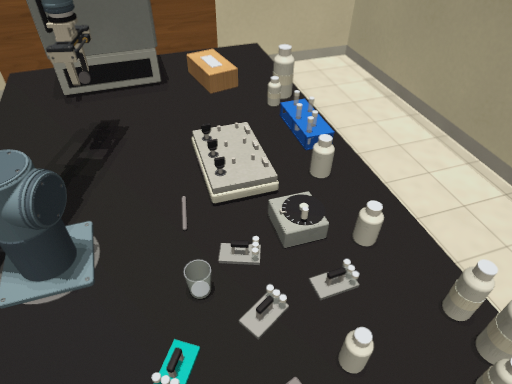

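View pics/wrist0.png

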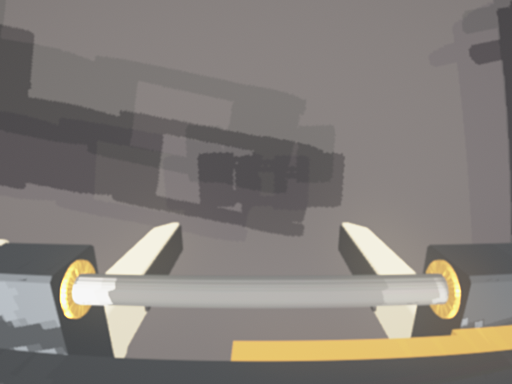

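The scene view shows three grey carriers near (223,220), (190,278) and (262,302), with a turquoise decoy at (108,263). The shaker is at (305,132) and the controller at (293,228). I'll enlarge it next.

```bash
python3 - <<'E'
from h import *
crop('scene0',150,190,300,330,5,'c1'); crop('scene0',240,75,370,190,6,'c2'); crop('scene0',250,190,335,265,8,'c3')
crop('side0',180,110,340,250,5,'c4'); crop('side0',180,220,370,350,4,'c5')
E
```

```text
(no output)
```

View pics/c1.png

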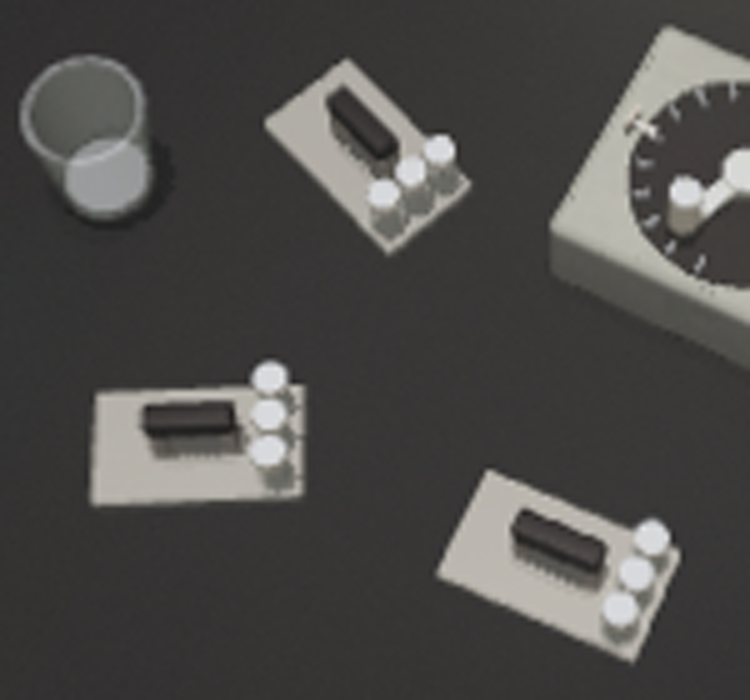

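View pics/c2.png

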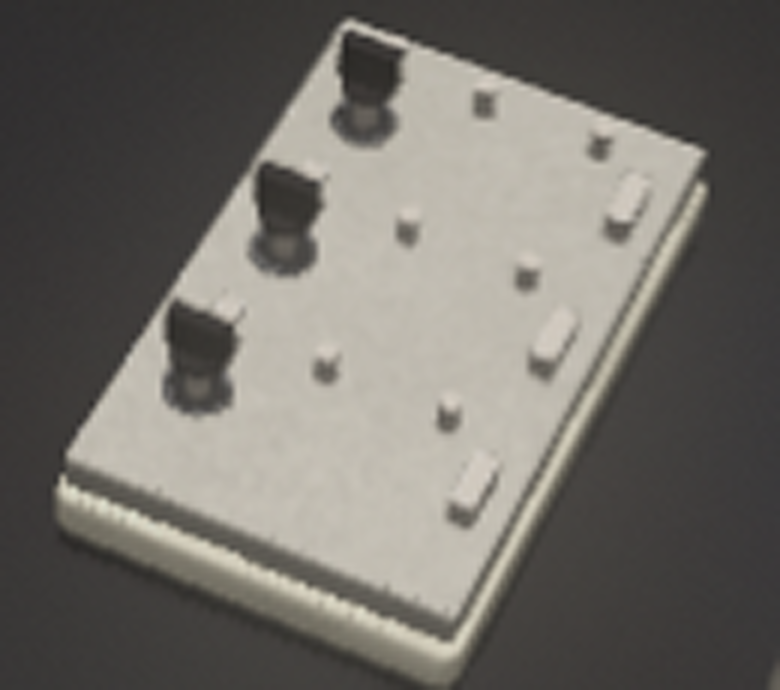

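View pics/c3.png

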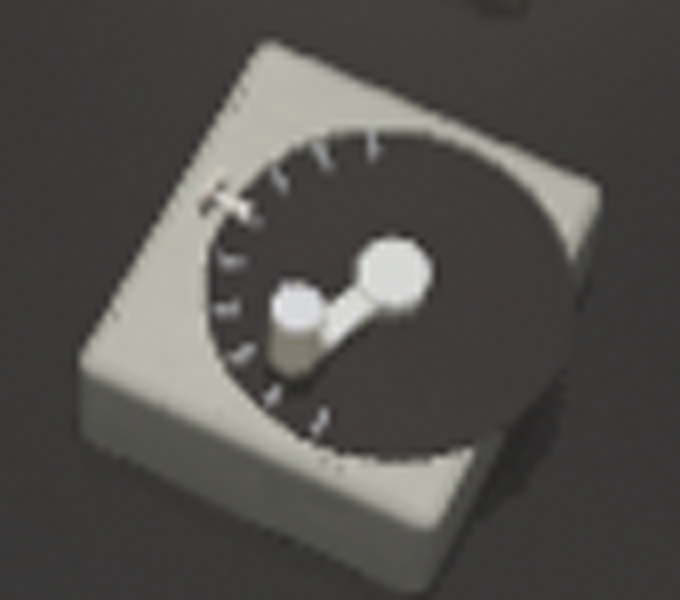

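View pics/c4.png

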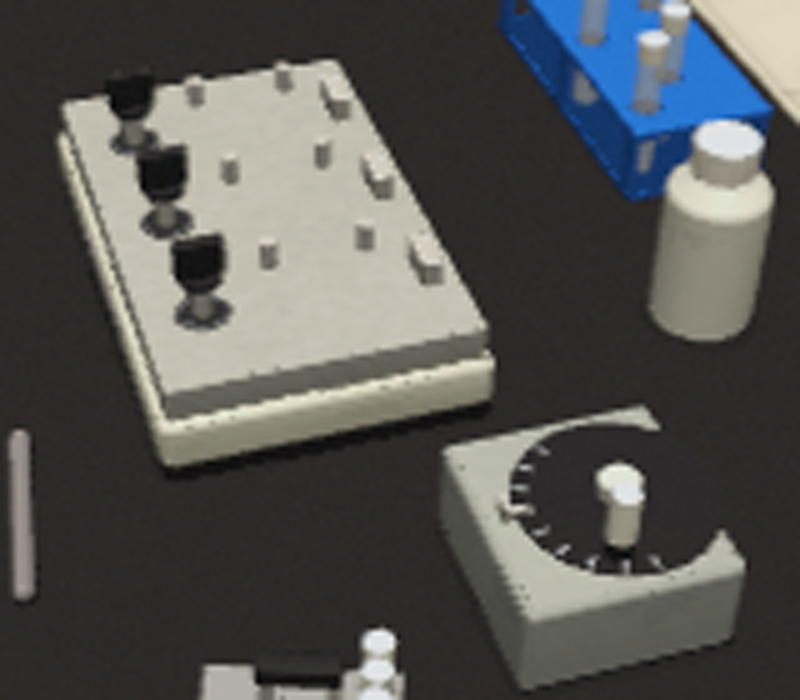

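View pics/c5.png

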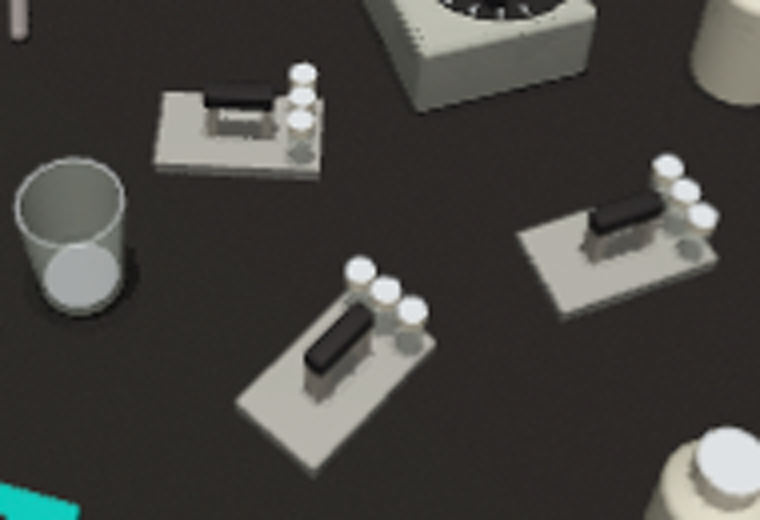

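```bash
cat > fit.py <<'E'
from h import *
from scipy.optimize import least_squares
def fitpose(obs, x0):
    # obs: list of (fn, body pts Nx3, px Nx2) ; body z = world z ; pose x,y,th
    def P(q,B):
        c,s=np.cos(q[2]),np.sin(q[2]); B=np.atleast_2d(np.array(B,float))
        return np.c_[q[0]+c*B[:,0]-s*B[:,1], q[1]+s*B[:,0]+c*B[:,1], B[:,2]]
    def r(q): return np.concatenate([(w2px(f,P(q,B))-np.array(p)).ravel() for f,B,p in obs])
    s=least_squares(r,x0,loss='soft_l1',f_scale=2); return s.x, r(s.x).round(1)
E
python3 - <<'E'
from fit import *
c1=lambda L:(np.array(L)/5+[150,190]); c5=lambda L:(np.array(L)/4+[180,220])
plate=[[-.05,.028,.01],[-.05,-.028,.01],[.05,-.028,.01],[.05,.028,.01]]
bar=[[0,0,.05]]
C={'A':([(347,59),(266,123),(389,250),(470,182)],[(163,92),(155,168),(320,173),(322,97)]),
'B':([(97,393),(92,503),(303,494),(305,388)],[(237,402),(312,470),(434,344),(358,290)]),
'C':([(487,470),(438,574),(634,660),(680,550)],[(518,234),(566,314),(716,258),(668,185)])}
for k,(a,b) in C.items():
    w=px2w('scene0',c1(a),.01); w2=px2w('side0',c5(b),.01)
    g=w.mean(0); d=w[3]-w[0]
    x0=[g[0],g[1],np.arctan2(d[1],d[0])]
    print(k,fitpose([('scene0',plate,c1(a))],x0),fitpose([('side0',plate,c5(b))],x0))
c2=lambda L:(np.array(L)/6+[240,75]); c4=lambda L:(np.array(L)/5+[180,110])
dow=[]; 
for i in (-1,0,1):
    dow+= [[-.03,.09*i+.033,.082],[.03,.09*i+.033,.082]]
# unknown x offset bay vs shaker: treat origin at bay2
p=c2([(328,350),(449,400),(409,217),(528,264),(486,92),(600,135)])
q=c4([(268,243),(364,228),(230,158),(322,145),(194,82),(283,68)])
st=[[.056,.09*i,.081] for i in (-1,0,1)]
ps=c2([(475,473),(555,335),(629,195)])
for o in ([('scene0',dow+st,np.r_[p,ps])],[('side0',dow,q)]):
    print(fitpose(o,[.6,.1,-.1]))
c3=lambda L:(np.array(L)/8+[250,190])
print('pivot',px2w('scene0',c3([(395,270)]),.085),'knob top',px2w('scene0',c3([(298,303)]),.103),'clip',px2w('scene0',c3([(230,200)]),.063),'corn',px2w('scene0',c3([(268,42),(598,190),(435,525),(82,360)]),.06))
E
```

```text
A (array([ 0.45207451, -0.12343928, -0.37007752]), array([-0.2, -0.4, -0.6, -0.3,  0.1,  0.3,  0.6,  0.3])) (array([ 0.44965838, -0.12680359, -0.35398295]), array([ 0.1,  0.6, -0. , -0.5,  0. , -0.5, -0.1,  0.5]))
B (array([ 0.45440113, -0.29707047,  0.49722958]), array([ 0.2, -0.1, -0. ,  0.1, -0. ,  0.5, -0.2, -0.5])) (array([ 0.4509923 , -0.29948992,  0.49545061]), array([-0.7,  0.2,  0.1,  0.6,  0.4,  0.2,  0.2, -1.6]))
C (array([ 0.63460472, -0.27326594,  0.04292834]), array([-0.1, -0.2, -0.3,  0. ,  0.2, -0. ,  0.3,  0.2])) (array([ 0.63284503, -0.2749241 ,  0.04519361]), array([ 0.1,  0.1, -0.3, -0.1,  0.5,  0.2, -0.4, -0.2]))
(array([ 0.5513675 ,  0.2134762 , -0.01762865]), array([-0.3,  0.5,  0.1,  0.4, -0. , -0.4,  0.2, -0.5, -0. , -1.1,  0.5,
       -0.9, -0.2,  1.3, -0.2, -0.1, -0.1,  0.5]))
(array([ 0.54804372,  0.21004616, -0.02115109]), array([-0.2,  0.2,  0.3, -0.3, -0.3,  0.2,  0. , -0.4,  0.1,  0.2,  0.1,
        0.1]))
pivot [[ 0.64062569 -0.08381673  0.085     ]] knob top [[ 0.62230869 -0.11470049  0.103     ]] clip [[ 0.58264379 -0.07322391  0.063     ]] corn [[ 0.56906366 -0.01579968  0.06      ]
 [ 0.6820738  -0.01904345  0.06      ]
 [ 0.68125922 -0.1426157   0.06      ]
 [ 0.56522813 -0.14010811  0.06      ]]
```

```bash
cat > plan.py <<'E'
from h import *
def target(yaw): # tool x down, tool y at world yaw
    x=np.array([0,0,-1.]); y=np.array([np.cos(yaw),np.sin(yaw),0]); return np.c_[x,y,np.cross(x,y)]
def plan(pos,yaw=None,n=8,dec=3):
    o=manip.get_obs(); R0=R.from_quat(o['tool_rot']).as_matrix(); p0=np.array(o['tool_pos'])
    ycur=np.arctan2(R0[1,1],R0[0,1])
    if yaw is None: yaw=ycur
    else: yaw=ycur+((yaw-ycur+np.pi/2)%np.pi-np.pi/2)
    rv=R.from_matrix(R0.T@target(yaw)).as_rotvec()
    print('t',round(o['t'],2),'p',p0.round(4),'yaw',round(ycur,3),'->',round(yaw,3),'rv total',rv.round(3),'w',round(o['width'],4),'F',o['force'].round(1),'j6',o['joints'][5].round(2))
    st=R.from_rotvec(rv/n); Rc=R.from_matrix(R0); d=(np.array(pos)-p0)/n
    L=[]
    for i in range(n):
        L.append((Rc.inv().apply(d)).round(dec).tolist()); Rc=Rc*st
    print('dp',L); print('rot',(rv/n).round(3).tolist())
E
python3 - <<'E'
from plan import *
plan([.451,-.125,.16],-.362+np.pi/2,16)
print(R.from_quat(manip.get_obs()['tool_rot']).as_matrix().round(3))
E
```

```text
t 0.15 p [0.1352 0.5327 0.232 ] yaw 1.322 -> 1.209 rv total [ 0.113 -0.     0.001] w 0.093 F [1.1 0.2 0.7] j6 -0.2
dp [[0.005, -0.035, 0.029], [0.005, -0.035, 0.029], [0.005, -0.035, 0.03], [0.005, -0.034, 0.03], [0.005, -0.034, 0.03], [0.005, -0.034, 0.03], [0.005, -0.034, 0.031], [0.005, -0.033, 0.031], [0.005, -0.033, 0.031], [0.005, -0.033, 0.031], [0.005, -0.033, 0.032], [0.005, -0.033, 0.032], [0.005, -0.032, 0.032], [0.005, -0.032, 0.032], [0.005, -0.032, 0.033], [0.005, -0.032, 0.033]]
rot [0.007, -0.0, 0.0]
[[-0.001  0.246  0.969]
 [-0.001  0.969 -0.246]
 [-1.    -0.001 -0.   ]]
```

Request:
step_arm(
  hand=[-0.2, -0.2, -0.2, -0.2, -0.2, -0.2, -0.2, -0.2],
  dp=[
    [0, -0.034, 0.029],
    [0, -0.035, 0.029],
    [0, -0.035, 0.03],
    [0, -0.034, 0.03],
    [0, -0.034, 0.03],
    [0, -0.034, 0.03],
    [0, -0.034, 0.031],
    [0, -0.033, 0.031],
  ],
  rotation=[
    [0.007, 0, 0],
    [0.007, 0, 0],
    [0.007, 0, 0],
    [0.007, 0, 0],
    [0.007, 0, 0],
    [0.007, 0, 0],
    [0.007, 0, 0],
    [0.007, 0, 0],
  ],
  squeeze=25,
)

```text
t: 0.95
tool_pos: [0.293, 0.2037, 0.2327]
tool_rot: [0.107, 0.699, -0.107, 0.699]
force: [1.2, -0.1, -0.3]
width: 0.0557
```

```bash
python3 -c "
from plan import *
plan([.451,-.125,.16],-.362+np.pi/2,8)"
```

```text
t 0.95 p [0.293  0.2037 0.2327] yaw 1.266 -> 1.209 rv total [ 0.057  0.    -0.   ] w 0.0557 F [ 1.2 -0.1 -0.3] j6 -0.97
dp [[0.009, -0.033, 0.031], [0.009, -0.033, 0.031], [0.009, -0.033, 0.032], [0.009, -0.033, 0.032], [0.009, -0.032, 0.032], [0.009, -0.032, 0.032], [0.009, -0.032, 0.033], [0.009, -0.032, 0.033]]
rot [0.007, 0.0, -0.0]
```

Request:
step_arm(
  hand=[-0.2, -0.2, -0.2, -0.2, -0.2, -0.2, -0.2, -0.2],
  dp=[
    [0.008, -0.033, 0.031],
    [0.009, -0.033, 0.031],
    [0.009, -0.033, 0.032],
    [0.009, -0.033, 0.032],
    [0.009, -0.032, 0.032],
    [0.009, -0.032, 0.032],
    [0.009, -0.032, 0.033],
    [0.009, -0.032, 0.033],
  ],
  rotation=[
    [0.007, 0, 0],
    [0.007, 0, 0],
    [0.007, 0, 0],
    [0.007, 0, 0],
    [0.007, 0, 0],
    [0.007, 0, 0],
    [0.007, 0, 0],
    [0.007, 0, 0],
  ],
)

```text
t: 1.75
tool_pos: [0.4513, -0.1254, 0.1611]
tool_rot: [0.127, 0.696, -0.127, 0.696]
force: [0.8, 0.7, -0.0]
width: 0.0558
```

```bash
python3 -c "
from plan import *
plan([.451,-.125,.038],-.362+np.pi/2,8)
print(manip.get_obs()['joints'])
shot('wrist','w1')"
```

```text
t 1.75 p [ 0.4513 -0.1254  0.1611] yaw 1.209 -> 1.209 rv total [ 0. -0. -0.] w 0.0558 F [ 0.8  0.7 -0. ] j6 -1.72
dp [[0.015, 0.0, -0.0], [0.015, 0.0, -0.0], [0.015, 0.0, -0.0], [0.015, 0.0, -0.0], [0.015, 0.0, -0.0], [0.015, 0.0, -0.0], [0.015, 0.0, -0.0], [0.015, 0.0, -0.0]]
rot [0.0, -0.0, -0.0]
[-5.09983434e-01  1.77018336e-01  1.82791832e+00  1.73753448e-04
  1.13683157e+00 -1.71907769e+00]
```

View pics/w1.png

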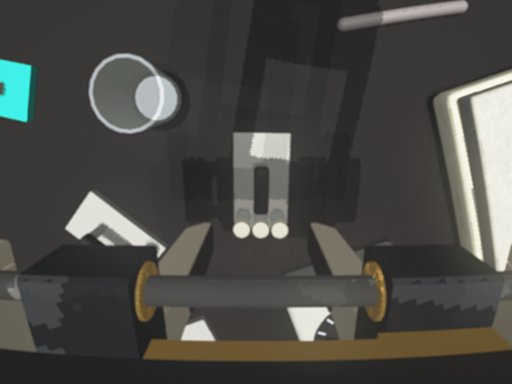

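```bash
python3 -c "
from fit import *
print(px2w('w1',[[262,168],[262,213]],.05).round(4))
print(px2w('w1',[[234,133],[291,133]],.01).round(4))
print(w2px('w1',[[.451,-.125,.05]]))
crop('w1',200,110,320,250,5,'w1c')"
```

```text
[[ 0.4301 -0.1157  0.05  ]
 [ 0.4691 -0.1304  0.05  ]]
[[ 0.3943 -0.1315  0.01  ]
 [ 0.4142 -0.0789  0.01  ]]
[[260.52376932 193.12075695]]
```

View pics/w1c.png

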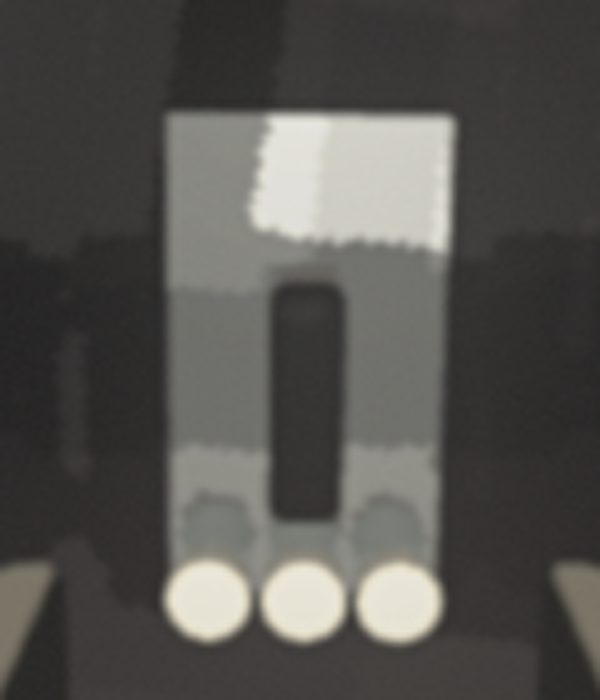

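The wrist view puts the bar centre at about (0.4497, −0.123), so the estimate is within 2 mm. I'll descend and grasp.

Request:
step_arm(
  hand=[-0.2, -0.2, -0.2, -0.2, -0.2, -0.2, -0.2, -0.2],
  dp=[
    [0.02, 0.002, 0],
    [0.02, 0, 0],
    [0.02, 0, 0],
    [0.02, 0, 0],
    [0.02, 0, 0],
    [0.015, 0, 0],
    [0.007, 0, 0],
    [0, 0, 0],
  ],
  rotation=[
    [0, 0, 0],
    [0, 0, 0],
    [0, 0, 0],
    [0, 0, 0],
    [0, 0, 0],
    [0, 0, 0],
    [0, 0, 0],
    [0, 0, 0],
  ],
)

```text
t: 2.6
tool_pos: [0.451, -0.1211, 0.0389]
tool_rot: [0.127, 0.696, -0.127, 0.695]
force: [0.5, -0.1, 0.6]
width: 0.0557
```

Request:
step_arm(
  hand=[1, 1, 1, 1, 1, 1, 1, 1],
  dp=[
    [0, 0, 0],
    [0, 0, 0],
    [0, 0, 0],
    [0, 0, 0],
    [0, 0, 0],
    [0, 0, 0],
    [-0.005, 0, 0],
    [-0.01, 0, 0],
  ],
  rotation=[
    [0, 0, 0],
    [0, 0, 0],
    [0, 0, 0],
    [0, 0, 0],
    [0, 0, 0],
    [0, 0, 0],
    [0, 0, 0],
    [0, 0, 0],
  ],
  squeeze=30,
)

```text
t: 3.4
tool_pos: [0.4506, -0.1209, 0.0542]
tool_rot: [0.127, 0.697, -0.127, 0.695]
force: [0.6, -0.5, -3.7]
width: 0.0134
```

```bash
python3 -c "
from plan import *
plan([.548,.295,.21],-.02+np.pi/2,16)
"
```

```text
t 3.4 p [ 0.4506 -0.1209  0.0542] yaw 1.21 -> 1.551 rv total [-0.341 -0.003 -0.001] w 0.0134 F [ 0.6 -0.5 -3.7] j6 -1.71
dp [[-0.01, 0.026, -0.004], [-0.01, 0.027, -0.003], [-0.01, 0.027, -0.002], [-0.01, 0.027, -0.002], [-0.01, 0.027, -0.001], [-0.01, 0.027, -0.001], [-0.01, 0.027, -0.0], [-0.01, 0.027, 0.0], [-0.01, 0.027, 0.001], [-0.01, 0.027, 0.002], [-0.01, 0.027, 0.002], [-0.01, 0.027, 0.003], [-0.01, 0.026, 0.003], [-0.01, 0.026, 0.004], [-0.01, 0.026, 0.004], [-0.01, 0.026, 0.005]]
rot [-0.021, -0.0, -0.0]
```

Request:
step_arm(
  hand=[1, 1, 1, 1, 1, 1, 1, 1],
  dp=[
    [-0.03, 0.005, 0],
    [-0.04, 0.01, 0],
    [-0.04, 0.025, -0.002],
    [-0.03, 0.03, -0.002],
    [-0.015, 0.035, -0.001],
    [0, 0.035, -0.001],
    [0, 0.035, 0],
    [0, 0.035, 0],
  ],
  rotation=[
    [-0.02, 0, 0],
    [-0.02, 0, 0],
    [-0.02, 0, 0],
    [-0.02, 0, 0],
    [-0.02, 0, 0],
    [-0.02, 0, 0],
    [-0.02, 0, 0],
    [-0.02, 0, 0],
  ],
)

```text
t: 4.2
tool_pos: [0.5022, 0.0838, 0.2103]
tool_rot: [0.071, 0.704, -0.071, 0.704]
force: [0.2, -0.5, -3.3]
width: 0.0138
```

```bash
python3 -c "
from plan import *
plan([.546,.297,.2],-.02+np.pi/2,8)
"
```

```text
t 4.2 p [0.5022 0.0838 0.2103] yaw 1.371 -> 1.551 rv total [-0.18  0.   -0.  ] w 0.0138 F [ 0.2 -0.5 -3.3] j6 -1.43
dp [[0.001, 0.027, 0.0], [0.001, 0.027, 0.001], [0.001, 0.027, 0.001], [0.001, 0.027, 0.002], [0.001, 0.027, 0.003], [0.001, 0.027, 0.003], [0.001, 0.027, 0.004], [0.001, 0.027, 0.004]]
rot [-0.022, 0.0, -0.0]
```

Request:
step_arm(
  hand=[1, 1, 1, 1, 1, 1, 1, 1],
  dp=[
    [0, 0.027, 0],
    [0, 0.027, 0.001],
    [0, 0.027, 0.001],
    [0, 0.027, 0.002],
    [0, 0.027, 0.003],
    [0, 0.027, 0.003],
    [0, 0.027, 0.004],
    [0, 0.027, 0.004],
  ],
  rotation=[
    [-0.022, 0, 0],
    [-0.022, 0, 0],
    [-0.022, 0, 0],
    [-0.023, 0, 0],
    [-0.023, 0, 0],
    [-0.023, 0, 0],
    [-0.023, 0, 0],
    [-0.023, 0, 0],
  ],
)

```text
t: 5.0
tool_pos: [0.5463, 0.2958, 0.2098]
tool_rot: [0.007, 0.707, -0.007, 0.707]
force: [0.0, -0.4, -3.9]
width: 0.0136
```

```bash
python3 -c "
from plan import *
plan([.546,.297,.12],-.02+np.pi/2,8)
shot('wrist','w2');shot('scene','s2');crop('s2',220,60,380,190,5,'s2c')
"
```

```text
t 5.0 p [0.5463 0.2958 0.2098] yaw 1.552 -> 1.551 rv total [ 0.001 -0.001  0.   ] w 0.0136 F [ 0.  -0.4 -3.9] j6 -1.24
dp [[0.011, 0.0, -0.0], [0.011, 0.0, -0.0], [0.011, 0.0, -0.0], [0.011, 0.0, -0.0], [0.011, 0.0, -0.0], [0.011, 0.0, -0.0], [0.011, 0.0, -0.0], [0.011, 0.0, -0.0]]
rot [0.0, -0.0, 0.0]
```

View pics/w2.png

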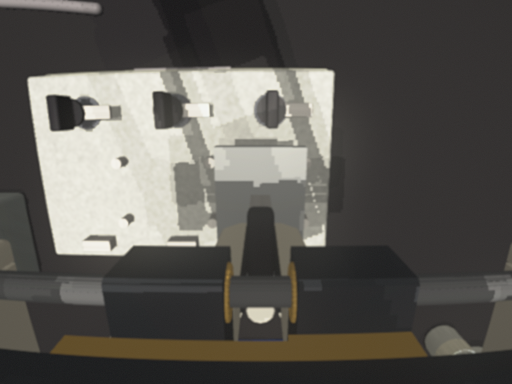

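View pics/s2c.png

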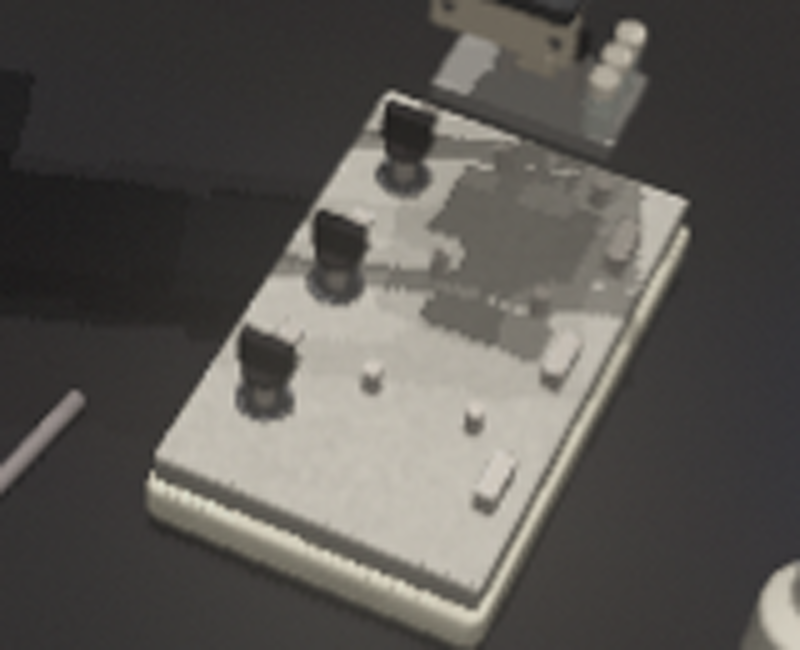

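```bash
python3 -c "
from fit import *
crop('w2',30,60,340,260,2.5,'w2c')
c,s=np.cos(-.019),np.sin(-.019)
for i in (-1,0,1):
  P=[[-.03,.09*i+.033,.082],[.03,.09*i+.033,.082],[-.078,.09*i,.117],[.056,.09*i,.081]]
  W=[[.5497+c*a-s*b,.2118+s*a+c*b,z] for a,b,z in P]
  print(i,((w2px('w2',W)-[30,60])*2.5).round(0).tolist())
"
```

```text
-1 [[206.0, 259.0], [224.0, 408.0], [46.0, 133.0], [157.0, 465.0]]
0 [[440.0, 258.0], [447.0, 409.0], [312.0, 126.0], [370.0, 468.0]]
1 [[681.0, 258.0], [676.0, 410.0], [596.0, 124.0], [591.0, 469.0]]
```

View pics/w2c.png

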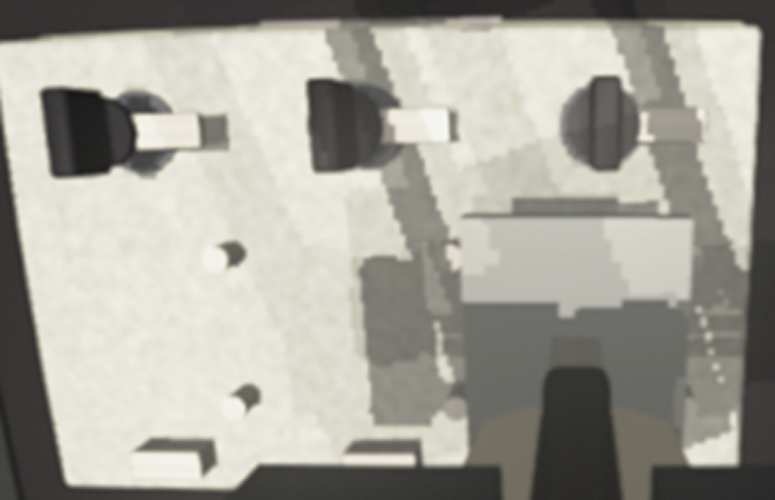

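Request:
step_arm(
  hand=[1, 1, 1, 1, 1, 1, 1, 1],
  dp=[
    [0.015, 0, 0],
    [0.02, 0, 0],
    [0.02, 0, 0],
    [0.015, 0, 0],
    [0.015, 0, 0],
    [0.01, 0, 0],
    [0.005, 0, 0],
    [0.002, 0, 0],
  ],
  rotation=[
    [0, 0, 0],
    [0, 0, 0],
    [0, 0, 0],
    [0, 0, 0],
    [0, 0, 0],
    [0, 0, 0],
    [0, 0, 0],
    [0, 0, 0],
  ],
)

```text
t: 5.9
tool_pos: [0.5466, 0.2944, 0.1074]
tool_rot: [0.007, 0.707, -0.007, 0.707]
force: [-0.2, 0.0, -2.9]
width: 0.0139
```

Request:
step_arm(
  hand=[1, 1, 1, 1, 1, 1, 1, 1],
  dp=[
    [0.001, 0, 0],
    [0.001, 0, 0],
    [0.001, 0, 0],
    [0.0005, 0, 0],
    [0, 0, 0],
    [0, 0, 0],
    [0, 0, 0],
    [0, 0, 0],
  ],
  rotation=[
    [0, 0, 0],
    [0, 0, 0],
    [0, 0, 0],
    [0, 0, 0],
    [0, 0, 0],
    [0, 0, 0],
    [0, 0, 0],
    [0, 0, 0],
  ],
)

```text
t: 6.7
tool_pos: [0.5471, 0.2947, 0.1048]
tool_rot: [0.007, 0.707, -0.007, 0.707]
force: [-1.2, -1.4, 5.2]
width: 0.0137
```

Request:
step_arm(
  hand=[1, 1, 1, 1, 1, 1, 1, 1],
  dp=[
    [-0.0005, 0, 0.001],
    [0, 0, 0.001],
    [0, 0, 0.001],
    [0, 0, 0.001],
    [0, 0, 0.001],
    [0, 0, 0.001],
    [0, 0, 0.001],
    [0, 0, 0],
  ],
  rotation=[
    [0, 0, 0],
    [0, 0, 0],
    [0, 0, 0],
    [0, 0, 0],
    [0, 0, 0],
    [0, 0, 0],
    [0, 0, 0],
    [0, 0, 0],
  ],
)

```text
t: 7.5
tool_pos: [0.5514, 0.2949, 0.1049]
tool_rot: [0.007, 0.709, -0.007, 0.705]
force: [-9.3, -0.9, 8.5]
width: 0.0138
```

Request:
step_arm(
  hand=[1, 1, 1, 1, 1, 1, 1, 1],
  dp=[
    [0, 0.0015, 0],
    [0, 0.0015, 0],
    [0, 0.0015, 0],
    [0, 0.0015, 0],
    [0, 0.0015, 0],
    [0, 0.0015, 0],
    [0, 0.001, 0],
    [0, 0, 0],
  ],
  rotation=[
    [0, 0, 0],
    [0, 0, 0],
    [0, 0, 0],
    [0, 0, 0],
    [0, 0, 0],
    [0, 0, 0],
    [0, 0, 0],
    [0, 0, 0],
  ],
)

```text
t: 8.3
tool_pos: [0.5513, 0.2997, 0.1053]
tool_rot: [0.004, 0.709, -0.01, 0.705]
force: [-12.6, -17.6, 16.9]
width: 0.0135
```

Request:
step_arm(
  hand=[1, 1, 0.3, 0.3, 0.3, 0.3, 0.3, 0.3],
  dp=[
    [-0.001, 0, 0],
    [-0.001, 0, 0],
    [0, 0, 0],
    [0, 0, 0],
    [0, 0, 0],
    [0, -0.003, 0],
    [0, -0.002, 0],
    [0, 0, 0],
  ],
  rotation=[
    [0, 0, 0],
    [0, 0, 0],
    [0, 0, 0],
    [0, 0, 0],
    [0, 0, 0],
    [0, 0, 0],
    [0, 0, 0],
    [0, 0, 0],
  ],
)

```text
t: 9.1
tool_pos: [0.5541, 0.2993, 0.1067]
tool_rot: [0.007, 0.707, -0.007, 0.707]
force: [-0.6, -0.2, 0.4]
width: 0.0326
```

Request:
step_arm(
  hand=[0.3, 0.3, 0.3, 0.3, 0.3, 0.3, 0.3, 0.3],
  dp=[
    [-0.01, 0, 0],
    [-0.01, 0, 0],
    [-0.01, 0, 0],
    [-0.02, 0, 0],
    [-0.02, 0, 0],
    [-0.01, 0, -0.01],
    [0, 0, -0.02],
    [0, 0, -0.02],
  ],
  rotation=[
    [0, 0, 0],
    [0, 0, 0],
    [0, 0, 0],
    [0, 0, 0],
    [0, 0, 0],
    [0, 0, 0],
    [0, 0, 0],
    [0, 0, 0],
  ],
)

```text
t: 9.9
tool_pos: [0.5031, 0.3005, 0.1874]
tool_rot: [0.007, 0.707, -0.007, 0.707]
force: [-0.4, -0.4, -0.8]
width: 0.0321
```

```bash
python3 -c "
from plan import *
plan([.47,.302,.18],None,8)
shot('wrist','w3');crop('w3',130,60,390,260,3,'w3c')
"
```

```text
t 9.9 p [0.5031 0.3005 0.1874] yaw 1.551 -> 1.551 rv total [-0.     0.001 -0.   ] w 0.0321 F [-0.4 -0.4 -0.8] j6 -1.2
dp [[0.001, 0.0, -0.004], [0.001, 0.0, -0.004], [0.001, 0.0, -0.004], [0.001, 0.0, -0.004], [0.001, 0.0, -0.004], [0.001, 0.0, -0.004], [0.001, 0.0, -0.004], [0.001, 0.0, -0.004]]
rot [-0.0, 0.0, -0.0]
```

View pics/w3.png

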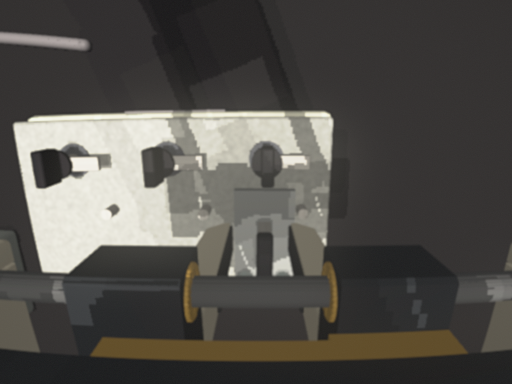

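View pics/w3c.png

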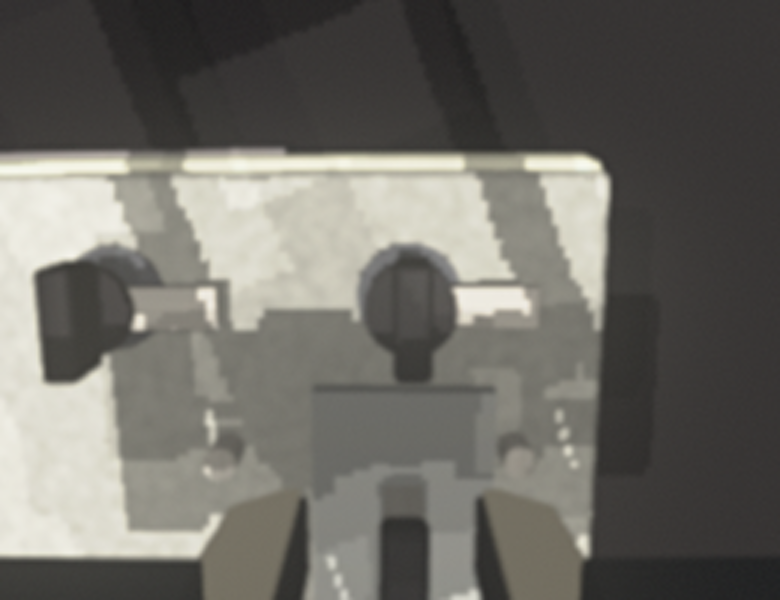

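```bash
python3 -c "
from plan import *
print(px2w('w3',[[267.3,161.7]],.117).round(4))
print(px2w('w3',[[130+498/3,60+388/3],[130+313/3,60+388/3]],.075).round(4))
print(px2w('w3',[[130+518/3,60+458/3],[130+217/3,60+463/3]],.082).round(4))
shot('scene','s3');crop('s3',240,60,370,160,6,'s3c')
"
```

```text
[[0.4679 0.3062 0.117 ]]
[[0.5001 0.3326 0.075 ]
 [0.499  0.2771 0.075 ]]
[[0.52   0.338  0.082 ]
 [0.5198 0.248  0.082 ]]
```

View pics/s3c.png

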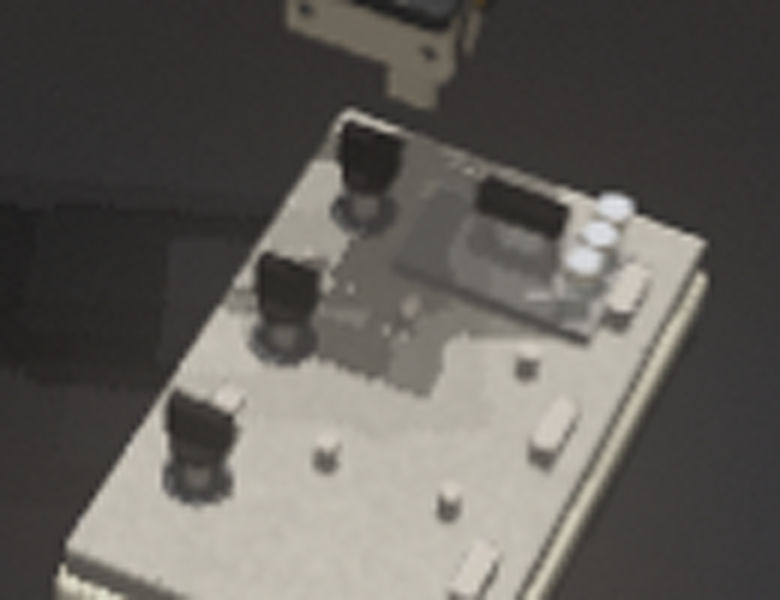

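```bash
python3 -c "
from plan import *
print(px2w('w3',[[264.8,233.3]],.115).round(4))
plan([.471,.301,.15],None,8)
"
```

```text
[[0.5254 0.3035 0.115 ]]
t 10.0 p [0.5011 0.3008 0.1872] yaw 1.552 -> 1.552 rv total [-0.    -0.001  0.   ] w 0.0331 F [-0.1  0.5  0. ] j6 -1.2
dp [[0.005, -0.0, -0.004], [0.005, -0.0, -0.004], [0.005, -0.0, -0.004], [0.005, -0.0, -0.004], [0.005, -0.0, -0.004], [0.005, -0.0, -0.004], [0.005, -0.0, -0.004], [0.005, -0.0, -0.004]]
rot [-0.0, -0.0, 0.0]
```

Request:
step_arm(
  hand=[0.3, 0.3, 0.3, 0.3, 0.3, 0.3, 0.3, 0.3],
  dp=[
    [0, 0.001, -0.01],
    [0, 0, -0.01],
    [0, 0, -0.01],
    [0.01, 0, 0],
    [0.02, 0, 0],
    [0.02, 0, 0],
    [0.02, 0, 0],
    [0.006, 0, 0],
  ],
  rotation=[
    [0, 0, 0],
    [0, 0, 0],
    [0, 0, 0],
    [0, 0, 0],
    [0, 0, 0],
    [0, 0, 0],
    [0, 0, 0],
    [0, 0, 0],
  ],
)

```text
t: 10.8
tool_pos: [0.4726, 0.3014, 0.1078]
tool_rot: [0.006, 0.709, -0.008, 0.706]
force: [-0.7, -0.3, 2.3]
width: 0.0325
```

Request:
step_arm(
  hand=[1, 1, 1, 1, 1, 1, 1, 1],
  dp=[
    [0, 0, 0],
    [0, 0, 0],
    [0, 0, 0],
    [0, 0, 0],
    [0, 0, 0],
    [0.002, 0, 0],
    [0.002, 0, 0],
    [0.002, 0, 0],
  ],
  rotation=[
    [0, 0, 0],
    [0, 0, 0],
    [0, 0, 0],
    [0, 0, 0],
    [0, 0, 0],
    [0, 0, 0],
    [0, 0, 0],
    [0, 0, 0],
  ],
  squeeze=25,
)

```text
t: 11.6
tool_pos: [0.4749, 0.3057, 0.1068]
tool_rot: [0.01, 0.706, -0.005, 0.708]
force: [-3.1, 10.2, 4.7]
width: 0.0099
```

Request:
step_arm(
  hand=[1, 1, 1, 1, 1, 1, 1, 1],
  dp=[
    [0.002, 0.001, 0],
    [0.002, 0.001, 0],
    [0.002, 0.001, 0],
    [0.002, 0, 0],
    [0.001, 0, 0],
    [0.001, 0, 0],
    [0, 0, 0],
    [0, 0, 0],
  ],
  rotation=[
    [0, 0, 0],
    [0, 0, 0],
    [0, 0, 0],
    [0, 0, 0],
    [0, 0, 0],
    [0, 0, 0],
    [0, 0, 0],
    [0, 0, 0],
  ],
)

```text
t: 12.4
tool_pos: [0.4763, 0.3065, 0.1014]
tool_rot: [0.008, 0.704, -0.006, 0.71]
force: [-8.9, -2.4, 34.5]
width: 0.0098
```

Request:
step_arm(
  hand=[1, 1, 1, 1, 1, 1, 1, 1],
  dp=[
    [-0.001, 0, -0.002],
    [-0.001, 0, 0],
    [0, 0, 0],
    [0, 0, 0],
    [0, 0, 0],
    [0, 0, 0],
    [0, 0, 0],
    [0, 0, 0],
  ],
  rotation=[
    [0, 0, 0],
    [0, 0, 0],
    [0.14, 0, 0],
    [0.14, 0, 0],
    [0.14, 0, 0],
    [0.14, 0, 0],
    [0.14, 0, 0],
    [0.14, 0, 0],
  ],
)

```text
t: 13.2
tool_pos: [0.4745, 0.3041, 0.1015]
tool_rot: [0.297, 0.64, -0.296, 0.644]
force: [-4.1, -9.7, 24.1]
width: 0.0097
```

```bash
python3 -c "
from plan import *
plan([.471,.301,.15],None,8)
o=manip.get_obs();print(o['moment'])
"
```

```text
t 13.2 p [0.4745 0.3041 0.1015] yaw 0.706 -> 0.706 rv total [-0.     0.005 -0.004] w 0.0097 F [-4.1 -9.7 24.1] j6 -0.33
dp [[-0.006, -0.001, 0.0], [-0.006, -0.001, 0.0], [-0.006, -0.001, 0.0], [-0.006, -0.001, 0.0], [-0.006, -0.001, 0.0], [-0.006, -0.001, 0.0], [-0.006, -0.001, 0.0], [-0.006, -0.001, 0.0]]
rot [-0.0, 0.001, -0.001]
[-1.99007013  0.81587487  0.10380154]
```

Request:
step_arm(
  hand=[1, 1, 1, 1, 1, 1, 1, 1],
  dp=[
    [0, 0, 0],
    [0, 0, 0],
    [0, 0, 0],
    [0, 0, 0],
    [0, 0, 0],
    [0, 0, 0],
    [0, 0, 0],
    [0, 0, 0],
  ],
  rotation=[
    [0.14, 0, 0],
    [0.14, 0, 0],
    [0.14, 0, 0],
    [0.14, 0, 0],
    [0.14, 0, 0],
    [0.06, 0, 0],
    [0, 0, 0],
    [0, 0, 0],
  ],
)

```text
t: 14.0
tool_pos: [0.4723, 0.3037, 0.1012]
tool_rot: [0.512, 0.487, -0.512, 0.489]
force: [-8.9, -9.6, 27.0]
width: 0.0095
```

```bash
python3 -c "
from plan import *
plan([.471,.301,.15],None,8)
o=manip.get_obs();print(o['moment'])
shot('scene','s4');crop('s4',240,60,370,160,6,'s4c')
"
```

```text
t 14.0 p [0.4723 0.3037 0.1012] yaw -0.048 -> -0.048 rv total [-0.     0.002 -0.003] w 0.0095 F [-8.9 -9.6 27. ] j6 0.42
dp [[-0.006, -0.0, 0.0], [-0.006, -0.0, 0.0], [-0.006, -0.0, 0.0], [-0.006, -0.0, 0.0], [-0.006, -0.0, 0.0], [-0.006, -0.0, 0.0], [-0.006, -0.0, 0.0], [-0.006, -0.0, 0.0]]
rot [-0.0, 0.0, -0.0]
[-2.01260927  1.84602051  0.25286485]
```

View pics/s4c.png

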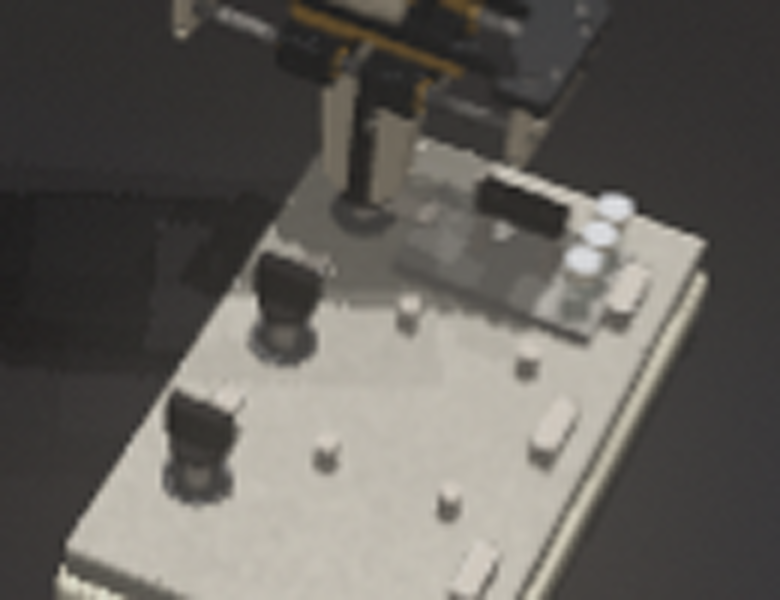

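Request:
step_arm(
  hand=[0.5, 0.5, 0.5, 0.5, 0.5, 0.5, 0.5, 0.5],
  dp=[
    [0, 0, 0],
    [0, 0, 0],
    [0, 0, 0],
    [-0.01, 0, 0],
    [-0.02, 0, 0],
    [-0.02, 0, 0],
    [-0.03, 0, 0],
    [-0.03, 0, 0],
  ],
  rotation=[
    [0, 0, 0],
    [0, 0, 0],
    [0, 0, 0],
    [0, 0, 0],
    [0, 0, 0],
    [0, 0, 0],
    [0, 0, 0],
    [0, 0, 0],
  ],
)

```text
t: 14.85
tool_pos: [0.4716, 0.3051, 0.2083]
tool_rot: [-0.512, -0.488, 0.512, -0.488]
force: [0.5, -0.2, 0.2]
width: 0.0232
```

```bash
python3 -c "
from plan import *
plan([.451,-.299,.2],.496+np.pi/2,24)
shot('scene','s5');crop('s5',240,60,370,160,6,'s5c');shot('side','d5');crop('d5',190,110,290,170,7,'d5c')
"
```

```text
t 14.85 p [0.4716 0.3051 0.2083] yaw -0.049 -> -1.075 rv total [1.026 0.    0.   ] w 0.0232 F [ 0.5 -0.2  0.2] j6 0.42
dp [[0.0, 0.0, 0.025], [0.0, 0.001, 0.025], [0.0, 0.003, 0.025], [0.0, 0.004, 0.025], [0.0, 0.005, 0.025], [0.0, 0.006, 0.025], [0.0, 0.007, 0.024], [0.0, 0.008, 0.024], [0.0, 0.009, 0.024], [0.0, 0.01, 0.023], [0.0, 0.011, 0.023], [0.0, 0.012, 0.022], [0.0, 0.013, 0.022], [0.0, 0.014, 0.021], [0.0, 0.014, 0.021], [0.0, 0.015, 0.02], [0.0, 0.016, 0.019], [0.0, 0.017, 0.019], [0.0, 0.018, 0.018], [0.0, 0.019, 0.017], [0.0, 0.019, 0.016], [0.0, 0.02, 0.015], [0.0, 0.021, 0.015], [0.0, 0.021, 0.014]]
rot [0.043, 0.0, 0.0]
```

View pics/s5c.png

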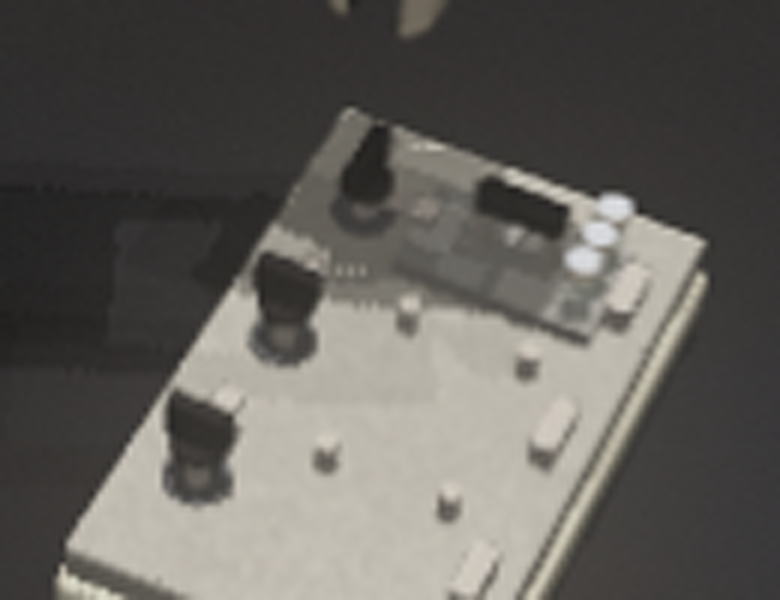

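View pics/d5c.png

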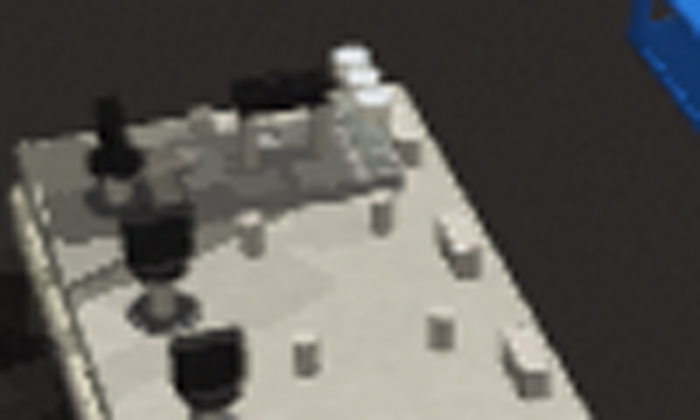

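View pics/s5.png

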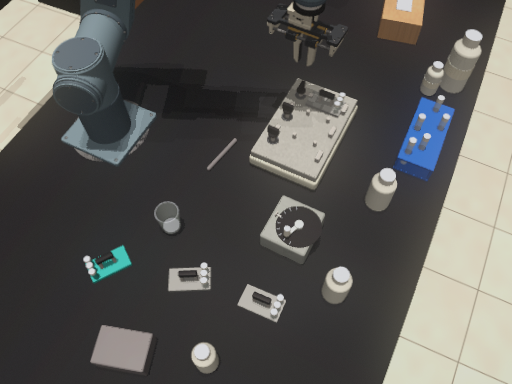

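```bash
cat > chk.py <<'E'
from fit import *
def pred(fn,q,i,crp):
    c,s=np.cos(q[2]),np.sin(q[2]); x0,y0,k=crp
    B=[[-.05,.028,.075],[-.05,-.028,.075],[.05,-.028,.075],[.05,.028,.075],[-.022,0,.115],[.022,0,.115],[-.022,-.007,.115],[.022,-.007,.115],[.038,-.017,.111],[.038,.017,.111]]
    W=[[q[0]+c*a-s*(b+.09*i),q[1]+s*a+c*(b+.09*i),z] for a,b,z in B]
    return ((w2px(fn,W)-[x0,y0])*k).round(0).astype(int).tolist()
E
python3 -c "
from chk import *
print(pred('s5',[.5514,.2135,-.0176],1,(240,60,6)))
print(pred('d5',[.5480,.2100,-.0211],1,(190,110,7)))"
```

```text
[[442, 178], [394, 257], [592, 333], [637, 251], [481, 179], [570, 212], [475, 189], [564, 222], [588, 255], [615, 205]]
[[164, 141], [191, 207], [405, 172], [371, 108], [233, 88], [328, 73], [237, 96], [332, 81], [373, 95], [352, 57]]
```

```bash
sed -i 's/def plan(pos,yaw=None,n=8,dec=3):/def plan(pos,yaw=None,n=8,dec=3,raw=False):/; s/    else: yaw=ycur/    elif not raw: yaw=ycur/' plan.py; python3 -c "
from plan import *
plan([.4525,-.295,.2],.496+np.pi/2,16,raw=True)"
```

```text
t 14.95 p [0.4743 0.3063 0.2122] yaw -0.049 -> 2.067 rv total [-2.116  0.006 -0.009] w 0.0232 F [-0.   0.1  0.7] j6 0.42
dp [[0.001, 0.0, 0.038], [0.001, -0.004, 0.037], [0.001, -0.009, 0.036], [0.001, -0.014, 0.035], [0.001, -0.019, 0.033], [0.001, -0.023, 0.03], [0.001, -0.026, 0.027], [0.001, -0.03, 0.023], [0.001, -0.033, 0.019], [0.001, -0.035, 0.014], [0.001, -0.036, 0.01], [0.001, -0.037, 0.005], [0.001, -0.038, -0.0], [0.001, -0.037, -0.005], [0.001, -0.036, -0.01], [0.001, -0.035, -0.015]]
rot [-0.132, 0.0, -0.001]
```

Request:
step_arm(
  hand=[0, 0, 0, 0, 0, 0, 0, 0],
  dp=[
    [0, 0, 0.038],
    [0, -0.004, 0.037],
    [0, -0.009, 0.036],
    [0, -0.014, 0.035],
    [0, -0.019, 0.033],
    [0, -0.023, 0.03],
    [0, -0.026, 0.027],
    [0, -0.03, 0.023],
  ],
  rotation=[
    [-0.132, 0, 0],
    [-0.132, 0, 0],
    [-0.132, 0, 0],
    [-0.132, 0, 0],
    [-0.132, 0, 0],
    [-0.132, 0, 0],
    [-0.132, 0, 0],
    [-0.132, 0, 0],
  ],
)

```text
t: 15.75
tool_pos: [0.4604, 0.003, 0.2065]
tool_rot: [0.195, 0.68, -0.195, 0.68]
force: [0.5, -0.4, -0.3]
width: 0.0467
```

```bash
python3 -c "
from plan import *
plan([.4525,-.295,.16],.496+np.pi/2,8,raw=True)"
```

```text
t 15.75 p [0.4604 0.003  0.2065] yaw 1.013 -> 2.067 rv total [-1.054 -0.    -0.   ] w 0.0467 F [ 0.5 -0.4 -0.3] j6 -1.25
dp [[0.006, -0.032, 0.019], [0.006, -0.034, 0.015], [0.006, -0.036, 0.01], [0.006, -0.037, 0.005], [0.006, -0.037, 0.0], [0.006, -0.037, -0.005], [0.006, -0.036, -0.01], [0.006, -0.034, -0.014]]
rot [-0.132, -0.0, -0.0]
```

Request:
step_arm(
  hand=[0, 0, 0, 0, 0, 0, 0, 0],
  dp=[
    [0.005, -0.032, 0.019],
    [0.006, -0.034, 0.015],
    [0.006, -0.036, 0.01],
    [0.006, -0.037, 0.005],
    [0.006, -0.037, 0],
    [0.006, -0.037, -0.005],
    [0.006, -0.036, -0.01],
    [0.006, -0.034, -0.014],
  ],
  rotation=[
    [-0.132, 0, 0],
    [-0.132, 0, 0],
    [-0.132, 0, 0],
    [-0.132, 0, 0],
    [-0.132, 0, 0],
    [-0.132, 0, 0],
    [-0.132, 0, 0],
    [-0.132, 0, 0],
  ],
)

```text
t: 16.55
tool_pos: [0.4511, -0.2944, 0.1592]
tool_rot: [-0.174, 0.685, 0.174, 0.685]
force: [-0.2, -0.8, -0.4]
width: 0.0463
```

```bash
python3 -c "
from plan import *
plan([.4525,-.295,.038],.496+np.pi/2,8,raw=True)
shot('wrist','w6');crop('w6',190,100,330,250,4,'w6c')"
```

```text
t 16.55 p [ 0.4511 -0.2944  0.1592] yaw 2.068 -> 2.067 rv total [ 0.001 -0.    -0.001] w 0.0463 F [-0.2 -0.8 -0.4] j6 -2.85
dp [[0.015, -0.0, 0.0], [0.015, -0.0, 0.0], [0.015, -0.0, 0.0], [0.015, -0.0, 0.0], [0.015, -0.0, 0.0], [0.015, -0.0, 0.0], [0.015, -0.0, 0.0], [0.015, -0.0, 0.0]]
rot [0.0, -0.0, -0.0]
```

View pics/w6c.png

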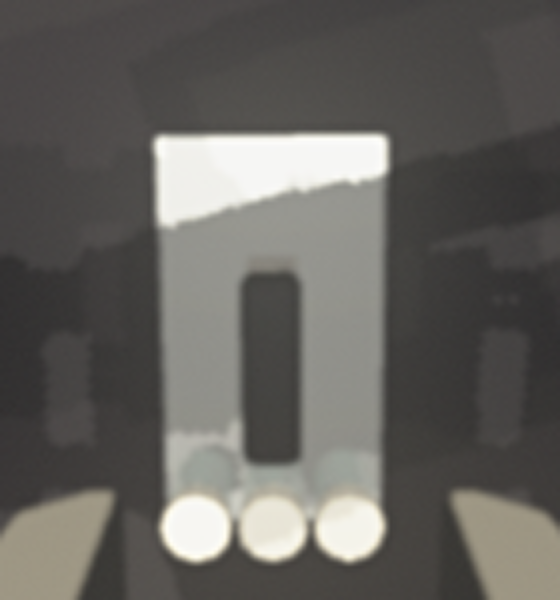

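Request:
step_arm(
  hand=[0, 0, 0, 0, 0, 0, 0, 0],
  dp=[
    [0.02, -0.001, 0],
    [0.02, 0, 0],
    [0.02, 0, 0],
    [0.02, 0, 0],
    [0.02, 0, 0],
    [0.014, 0, 0],
    [0.006, 0, 0],
    [0, 0, 0],
  ],
  rotation=[
    [0, 0, 0],
    [0, 0, 0],
    [0, 0, 0],
    [0, 0, 0],
    [0, 0, 0],
    [0, 0, 0],
    [0, 0, 0],
    [0, 0, 0],
  ],
)

```text
t: 17.4
tool_pos: [0.4516, -0.2933, 0.0389]
tool_rot: [-0.172, 0.686, 0.173, 0.685]
force: [-0.8, -0.1, -0.2]
width: 0.0463
```

Request:
step_arm(
  hand=[1, 1, 1, 1, 1, 1, 1, 1],
  dp=[
    [0, 0, 0],
    [0, 0, 0],
    [0, 0, 0],
    [0, 0, 0],
    [0, 0, 0],
    [0, 0, 0],
    [-0.005, 0, 0],
    [-0.015, 0, 0],
  ],
  rotation=[
    [0, 0, 0],
    [0, 0, 0],
    [0, 0, 0],
    [0, 0, 0],
    [0, 0, 0],
    [0, 0, 0],
    [0, 0, 0],
    [0, 0, 0],
  ],
  squeeze=30,
)

```text
t: 18.2
tool_pos: [0.4504, -0.2922, 0.058]
tool_rot: [-0.17, 0.687, 0.174, 0.685]
force: [-1.0, 0.1, -2.8]
width: 0.0139
```

```bash
python3 -c "
from plan import *
plan([.546,.208,.2],-.02+np.pi/2,16,raw=True)"
```

```text
t 18.2 p [ 0.4504 -0.2922  0.058 ] yaw 2.063 -> 1.551 rv total [ 0.512 -0.003 -0.006] w 0.0139 F [-1.   0.1 -2.8] j6 -2.85
dp [[-0.009, 0.025, 0.02], [-0.009, 0.025, 0.019], [-0.009, 0.026, 0.018], [-0.009, 0.027, 0.018], [-0.009, 0.027, 0.017], [-0.009, 0.028, 0.016], [-0.009, 0.028, 0.015], [-0.009, 0.029, 0.014], [-0.009, 0.029, 0.013], [-0.009, 0.029, 0.012], [-0.009, 0.03, 0.011], [-0.009, 0.03, 0.01], [-0.009, 0.03, 0.009], [-0.009, 0.031, 0.008], [-0.009, 0.031, 0.007], [-0.009, 0.031, 0.006]]
rot [0.032, -0.0, -0.0]
```

Request:
step_arm(
  hand=[1, 1, 1, 1, 1, 1, 1, 1],
  dp=[
    [-0.03, 0.015, 0.01],
    [-0.04, 0.02, 0.015],
    [-0.04, 0.026, 0.018],
    [-0.03, 0.027, 0.018],
    [-0.01, 0.028, 0.017],
    [0, 0.03, 0.016],
    [0, 0.03, 0.015],
    [0, 0.032, 0.014],
  ],
  rotation=[
    [0.032, 0, 0],
    [0.032, 0, 0],
    [0.032, 0, 0],
    [0.032, 0, 0],
    [0.032, 0, 0],
    [0.032, 0, 0],
    [0.032, 0, 0],
    [0.032, 0, 0],
  ],
)

```text
t: 19.0
tool_pos: [0.4907, -0.0539, 0.2083]
tool_rot: [-0.082, 0.703, 0.083, 0.701]
force: [-0.3, 0.5, -5.1]
width: 0.0138
```

```bash
python3 -c "
from plan import *
plan([.545,.208,.2],-.02+np.pi/2,8,raw=True)"
```

```text
t 19.0 p [ 0.4907 -0.0539  0.2083] yaw 1.805 -> 1.551 rv total [ 0.255 -0.002 -0.001] w 0.0138 F [-0.3  0.5 -5.1] j6 -2.14
dp [[0.001, 0.03, 0.014], [0.001, 0.031, 0.013], [0.001, 0.031, 0.012], [0.001, 0.031, 0.011], [0.001, 0.032, 0.01], [0.001, 0.032, 0.009], [0.001, 0.032, 0.008], [0.001, 0.033, 0.007]]
rot [0.032, -0.0, -0.0]
```

Request:
step_arm(
  hand=[1, 1, 1, 1, 1, 1, 1, 1],
  dp=[
    [0, 0.03, 0.014],
    [0, 0.031, 0.013],
    [0, 0.031, 0.012],
    [0, 0.031, 0.011],
    [0.001, 0.032, 0.01],
    [0.001, 0.032, 0.009],
    [0.001, 0.032, 0.008],
    [0.001, 0.033, 0.007],
  ],
  rotation=[
    [0.032, 0, 0],
    [0.032, 0, 0],
    [0.032, 0, 0],
    [0.032, 0, 0],
    [0.032, 0, 0],
    [0.032, 0, 0],
    [0.032, 0, 0],
    [0.032, 0, 0],
  ],
)

```text
t: 19.8
tool_pos: [0.5428, 0.2067, 0.2038]
tool_rot: [0.007, 0.708, -0.008, 0.706]
force: [0.7, -1.1, -4.2]
width: 0.0137
```

```bash
python3 -c "
from plan import *
plan([.545,.209,.106],-.02+np.pi/2,8,raw=True)
shot('wrist','w7');crop('w7',100,60,400,260,2.6,'w7c')"
```

```text
t 19.8 p [0.5428 0.2067 0.2038] yaw 1.55 -> 1.551 rv total [-0.001 -0.004  0.001] w 0.0137 F [ 0.7 -1.1 -4.2] j6 -1.38
dp [[0.012, 0.0, 0.0], [0.012, 0.0, 0.0], [0.012, 0.0, 0.0], [0.012, 0.0, 0.0], [0.012, 0.0, 0.0], [0.012, 0.0, 0.0], [0.012, 0.0, 0.0], [0.012, 0.0, 0.0]]
rot [-0.0, -0.0, 0.0]
```

View pics/w7c.png

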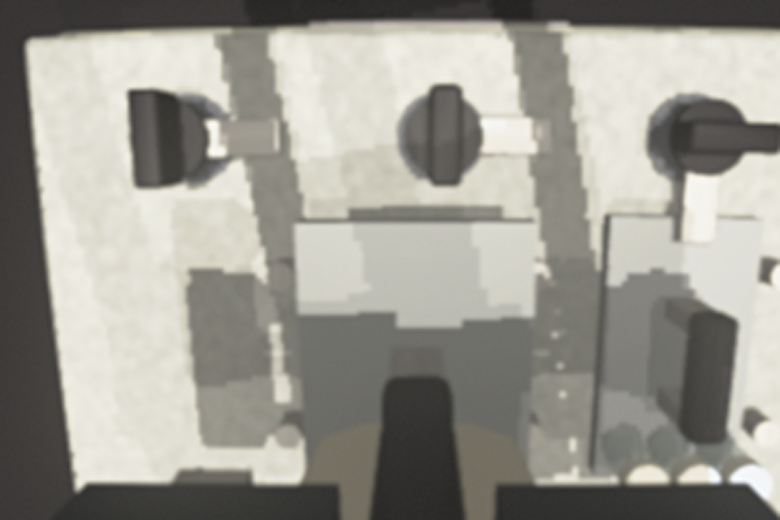

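Request:
step_arm(
  hand=[1, 1, 1, 1, 1, 1, 1, 1],
  dp=[
    [0.015, 0.001, 0.001],
    [0.02, 0.001, 0.001],
    [0.02, 0, 0],
    [0.015, 0, 0],
    [0.014, 0, 0],
    [0.008, 0, 0],
    [0.004, 0, 0],
    [0.002, 0, 0],
  ],
  rotation=[
    [0, 0, 0],
    [0, 0, 0],
    [0, 0, 0],
    [0, 0, 0],
    [0, 0, 0],
    [0, 0, 0],
    [0, 0, 0],
    [0, 0, 0],
  ],
)

```text
t: 20.65
tool_pos: [0.5459, 0.2073, 0.1066]
tool_rot: [0.007, 0.707, -0.007, 0.707]
force: [0.0, -0.1, -3.6]
width: 0.014
```

Request:
step_arm(
  hand=[1, 1, 1, 1, 1, 1, 1, 1],
  dp=[
    [0.001, 0, 0],
    [0.0005, 0, 0.001],
    [0, 0, 0.001],
    [0, 0, 0.0015],
    [0, 0, 0.0015],
    [0, 0, 0.0015],
    [0, 0, 0.0015],
    [0, 0, 0.001],
  ],
  rotation=[
    [0, 0, 0],
    [0, 0, 0],
    [0, 0, 0],
    [0, 0, 0],
    [0, 0, 0],
    [0, 0, 0],
    [0, 0, 0],
    [0, 0, 0],
  ],
)

```text
t: 21.45
tool_pos: [0.5512, 0.2072, 0.1055]
tool_rot: [0.007, 0.71, -0.007, 0.704]
force: [-15.2, -0.4, 8.6]
width: 0.0141
```

Request:
step_arm(
  hand=[1, 1, 1, 1, 1, 1, 1, 1],
  dp=[
    [-0.0015, 0.001, -0.002],
    [0, 0.0015, 0],
    [0, 0.0015, 0],
    [0, 0.0015, 0],
    [0, 0.0015, 0],
    [0, 0.0015, 0],
    [0, 0.0015, 0],
    [0, 0, 0],
  ],
  rotation=[
    [0, 0, 0],
    [0, 0, 0],
    [0, 0, 0],
    [0, 0, 0],
    [0, 0, 0],
    [0, 0, 0],
    [0, 0, 0],
    [0, 0, 0],
  ],
)

```text
t: 22.25
tool_pos: [0.5515, 0.2156, 0.106]
tool_rot: [0.006, 0.709, -0.008, 0.705]
force: [-5.8, -6.6, -1.8]
width: 0.0136
```

Request:
step_arm(
  hand=[1, 1, 1, 1, 1, 1, 1, 1],
  dp=[
    [0, 0.001, 0],
    [0, 0.001, 0],
    [0, 0.001, 0],
    [0, 0, 0],
    [0, 0, 0.001],
    [0, 0, 0.001],
    [0, 0, 0],
    [0, 0, 0],
  ],
  rotation=[
    [0, 0, 0],
    [0, 0, 0],
    [0, 0, 0],
    [0, 0, 0],
    [0, 0, 0],
    [0, 0, 0],
    [0, 0, 0],
    [0, 0, 0],
  ],
)

```text
t: 23.05
tool_pos: [0.5516, 0.2162, 0.1062]
tool_rot: [0.004, 0.71, -0.009, 0.704]
force: [-12.0, -12.9, 5.1]
width: 0.0135
```

Request:
step_arm(
  hand=[0.5, 0.3, 0.3, 0.3, 0.3, 0.3, 0.3, 0.3],
  dp=[
    [0, 0, 0],
    [0, 0, 0],
    [0, 0, 0],
    [0, 0, 0],
    [-0.01, -0.002, 0],
    [-0.02, 0, 0],
    [-0.03, 0, 0],
    [-0.03, 0, 0],
  ],
  rotation=[
    [0, 0, 0],
    [0, 0, 0],
    [0, 0, 0],
    [0, 0, 0],
    [0, 0, 0],
    [0, 0, 0],
    [0, 0, 0],
    [0, 0, 0],
  ],
)

```text
t: 23.85
tool_pos: [0.5554, 0.2182, 0.1985]
tool_rot: [0.007, 0.707, -0.007, 0.707]
force: [1.6, 0.9, 0.5]
width: 0.0328
```

```bash
python3 -c "
from plan import *
plan([.47,.218,.2],-.02+np.pi/2,8,raw=True)
shot('wrist','w8');crop('w8',180,60,440,260,3,'w8c')"
```

```text
t 23.85 p [0.5554 0.2182 0.1985] yaw 1.551 -> 1.551 rv total [ 0.  0. -0.] w 0.0328 F [1.6 0.9 0.5] j6 -1.36
dp [[-0.0, -0.0, -0.011], [-0.0, -0.0, -0.011], [-0.0, -0.0, -0.011], [-0.0, -0.0, -0.011], [-0.0, -0.0, -0.011], [-0.0, -0.0, -0.011], [-0.0, -0.0, -0.011], [-0.0, -0.0, -0.011]]
rot [0.0, 0.0, -0.0]
```

View pics/w8c.png

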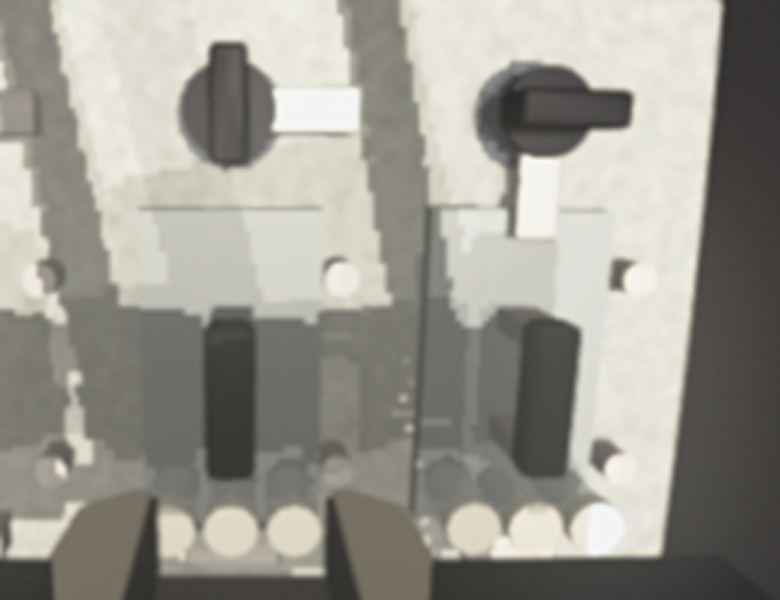

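```bash
python3 -c "
from plan import *
f=lambda L:np.array(L)/3+[180,60]
print('dow',px2w('w8',f([(341,278),(638,278),(617,466)]),.082).round(4))
print('edge2',px2w('w8',f([(322,209),(140,209),(321,400)]),.075).round(4))
print('edge3',px2w('w8',f([(610,210),(429,207),(600,380),(608,278)]),.075).round(4))
print('bars rear',px2w('w8',f([(232,322),(555,323),(578,340)]),.115).round(4))
crop('w8',360,110,420,230,6,'w8d')"
```

```text
dow [[0.5198 0.2483 0.082 ]
 [0.5209 0.3378 0.082 ]
 [0.5804 0.3365 0.082 ]]
edge2 [[0.5    0.2432 0.075 ]
 [0.4989 0.189  0.075 ]
 [0.5589 0.2431 0.075 ]]
edge3 [[0.5012 0.3305 0.075 ]
 [0.4998 0.2752 0.075 ]
 [0.554  0.3314 0.075 ]
 [0.5218 0.3314 0.075 ]]
bars rear [[0.5265 0.2162 0.115 ]
 [0.5282 0.3017 0.115 ]
 [0.5329 0.3082 0.115 ]]
```

View pics/w8d.png

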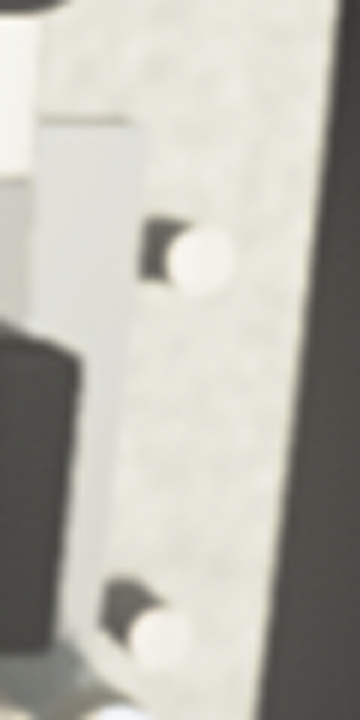

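Request:
step_arm(
  hand=[0.3, 0.3, 0.3, 0.3, 0.3, 0.3, 0.3, 0.3],
  dp=[
    [0, 0, -0.03],
    [0, -0.001, -0.03],
    [0, -0.001, -0.024],
    [0.02, 0, 0],
    [0.02, 0, 0],
    [0.02, 0, 0],
    [0.02, 0, 0],
    [0.009, 0, 0],
  ],
  rotation=[
    [0, 0, 0],
    [0, 0, 0],
    [0, 0, 0],
    [0, 0, 0],
    [0, 0, 0],
    [0, 0, 0],
    [0, 0, 0],
    [0, 0, 0],
  ],
)

```text
t: 24.7
tool_pos: [0.4709, 0.2178, 0.107]
tool_rot: [0.007, 0.707, -0.007, 0.707]
force: [-0.9, -0.2, 0.1]
width: 0.0325
```

Request:
step_arm(
  hand=[1, 1, 1, 1, 1, 1, 1, 1],
  dp=[
    [0, 0, 0],
    [0, 0, 0],
    [0, 0, 0],
    [0, 0, 0],
    [0, 0, 0],
    [0.002, 0, 0],
    [0.002, 0, 0],
    [0.002, 0, 0],
  ],
  rotation=[
    [0, 0, 0],
    [0, 0, 0],
    [0, 0, 0],
    [0, 0, 0],
    [0, 0, 0],
    [0, 0, 0],
    [0, 0, 0],
    [0, 0, 0],
  ],
  squeeze=25,
)

```text
t: 25.5
tool_pos: [0.4723, 0.2169, 0.1033]
tool_rot: [0.006, 0.706, -0.007, 0.708]
force: [-0.4, -4.9, 4.7]
width: 0.0101
```

Request:
step_arm(
  hand=[1, 1, 1, 1, 1, 1, 1, 1],
  dp=[
    [0.002, -0.001, 0],
    [0.002, 0, 0],
    [0.002, 0, 0],
    [0.001, 0, 0],
    [0.001, 0, 0],
    [0, 0, 0],
    [0, 0, 0],
    [0, 0, 0],
  ],
  rotation=[
    [0, 0, 0],
    [0, 0, 0],
    [0, 0, 0],
    [0, 0, 0],
    [0, 0, 0],
    [0, 0, 0],
    [0, 0, 0],
    [0, 0, 0],
  ],
)

```text
t: 26.3
tool_pos: [0.4733, 0.2167, 0.0995]
tool_rot: [0.007, 0.705, -0.007, 0.709]
force: [-10.2, -5.0, 34.9]
width: 0.0101
```

Bottomed at 35 N. I'll ease off and turn.

Request:
step_arm(
  hand=[1, 1, 1, 1, 1, 1, 1, 1],
  dp=[
    [-0.001, -0.001, -0.002],
    [-0.001, 0, 0],
    [0, 0, 0],
    [0, 0, 0],
    [0, 0, 0],
    [0, 0, 0],
    [0, 0, 0],
    [0, 0, 0],
  ],
  rotation=[
    [0, 0, 0],
    [0.12, 0, 0],
    [0.14, 0, 0],
    [0.14, 0, 0],
    [0.14, 0, 0],
    [0.14, 0, 0],
    [0.14, 0, 0],
    [0.14, 0, 0],
  ],
)

```text
t: 27.1
tool_pos: [0.4719, 0.2148, 0.0997]
tool_rot: [0.335, 0.621, -0.334, 0.625]
force: [-2.1, -7.9, 19.6]
width: 0.01
```

Request:
step_arm(
  hand=[1, 1, 1, 1, 1, 1, 1, 1],
  dp=[
    [0, 0, 0],
    [0, 0, 0],
    [0, 0, 0],
    [0, 0, 0],
    [0, 0, 0],
    [0, 0, 0],
    [0, 0, 0],
    [0, 0, 0],
  ],
  rotation=[
    [0.14, 0, 0],
    [0.14, 0, 0],
    [0.14, 0, 0],
    [0.14, 0, 0],
    [0.08, 0, 0],
    [0, 0, 0],
    [0, 0, 0],
    [0, 0, 0],
  ],
)

```text
t: 27.9
tool_pos: [0.4706, 0.2146, 0.0996]
tool_rot: [0.512, 0.486, -0.511, 0.49]
force: [-5.1, -8.1, 21.7]
width: 0.0098
```

Request:
step_arm(
  hand=[0.5, 0.5, 0.5, 0.5, 0.5, 0.5, 0.5, 0.5],
  dp=[
    [0, 0, 0],
    [0, 0, 0],
    [0, 0, 0],
    [-0.01, 0, 0],
    [-0.02, 0, 0],
    [-0.02, 0, 0],
    [-0.02, 0, 0],
    [-0.02, 0, 0],
  ],
  rotation=[
    [0, 0, 0],
    [0, 0, 0],
    [0, 0, 0],
    [0, 0, 0],
    [0, 0, 0],
    [0, 0, 0],
    [0, 0, 0],
    [0, 0, 0],
  ],
)

```text
t: 28.7
tool_pos: [0.4692, 0.2162, 0.1875]
tool_rot: [0.512, 0.488, -0.512, 0.488]
force: [-0.5, -0.4, 0.2]
width: 0.0231
```

```bash
python3 -c "
from plan import *
plan([.552,.303,.19],-.02+np.pi/2,11,raw=True)
shot('scene','s9');crop('s9',240,60,370,160,6,'s9c')"
```

```text
t 28.7 p [0.4692 0.2162 0.1875] yaw -0.049 -> 1.551 rv total [-1.6e+00 -0.0e+00 -1.0e-03] w 0.0231 F [-0.5 -0.4  0.2] j6 0.26
dp [[-0.0, 0.007, -0.008], [-0.0, 0.008, -0.007], [-0.0, 0.009, -0.006], [-0.0, 0.01, -0.004], [-0.0, 0.01, -0.003], [-0.0, 0.011, -0.001], [-0.0, 0.011, 0.0], [-0.0, 0.011, 0.002], [-0.0, 0.01, 0.003], [-0.0, 0.01, 0.005], [-0.0, 0.009, 0.006]]
rot [-0.145, -0.0, -0.0]
```

View pics/s9c.png

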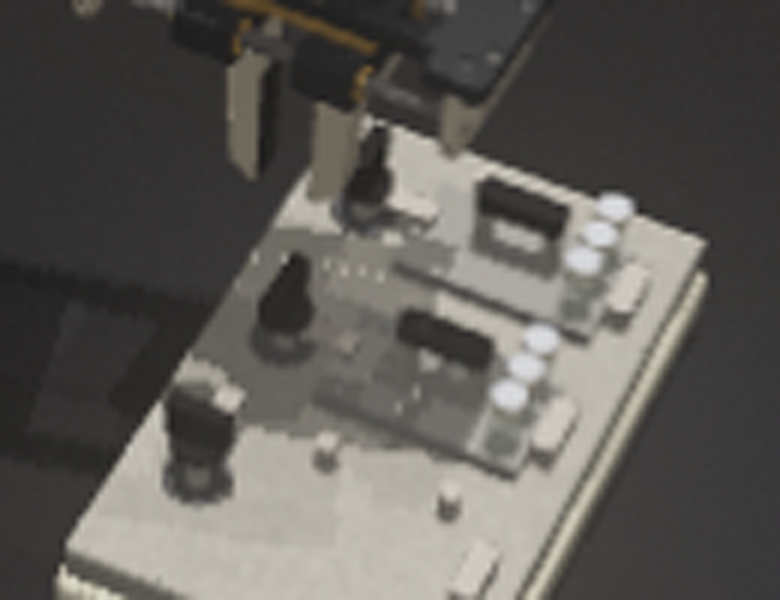

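Request:
step_arm(
  hand=[0.3, 0.3, 0.3, 0.3, 0.3, 0.3, 0.3, 0.3],
  dp=[
    [0, 0.007, -0.008],
    [0, 0.008, -0.007],
    [0, 0.009, -0.006],
    [0, 0.01, -0.004],
    [0, 0.01, -0.003],
    [0, 0.011, -0.001],
    [0, 0.011, 0],
    [0, 0.011, 0.002],
  ],
  rotation=[
    [-0.145, 0, 0],
    [-0.145, 0, 0],
    [-0.145, 0, 0],
    [-0.145, 0, 0],
    [-0.145, 0, 0],
    [-0.145, 0, 0],
    [-0.145, 0, 0],
    [-0.145, 0, 0],
  ],
)

```text
t: 29.55
tool_pos: [0.5296, 0.2785, 0.1858]
tool_rot: [0.159, 0.689, -0.159, 0.689]
force: [0.3, 0.0, -0.8]
width: 0.0328
```

Request:
step_arm(
  hand=[0.3, 0.3, 0.3, 0.3, 0.3, 0.3, 0.3, 0.3],
  dp=[
    [0, 0.01, 0.003],
    [0, 0.01, 0.005],
    [0, 0.009, 0.006],
    [0, 0, 0],
    [0.01, 0, 0],
    [0.01, 0, 0],
    [0, 0, 0],
    [0, 0, 0],
  ],
  rotation=[
    [-0.145, 0, 0],
    [-0.145, 0, 0],
    [-0.145, 0, 0],
    [0, 0, 0],
    [0, 0, 0],
    [0, 0, 0],
    [0, 0, 0],
    [0, 0, 0],
  ],
)

```text
t: 30.35
tool_pos: [0.5514, 0.3011, 0.1652]
tool_rot: [0.009, 0.708, -0.009, 0.707]
force: [0.2, 0.6, -0.1]
width: 0.0325
```

```bash
python3 -c "
from plan import *
plan([.552,.303,.106],-.02+np.pi/2,8,raw=True)
shot('wrist','w10');crop('w10',150,60,390,270,3.2,'w10c')"
```

```text
t 30.35 p [0.5514 0.3011 0.1652] yaw 1.545 -> 1.551 rv total [-0.006 -0.001  0.001] w 0.0325 F [ 0.2  0.6 -0.1] j6 -1.22
dp [[0.007, 0.0, 0.0], [0.007, 0.0, 0.0], [0.007, 0.0, 0.0], [0.007, 0.0, 0.0], [0.007, 0.0, 0.0], [0.007, 0.0, 0.0], [0.007, 0.0, 0.0], [0.007, 0.0, 0.0]]
rot [-0.001, -0.0, 0.0]
```

View pics/w10c.png

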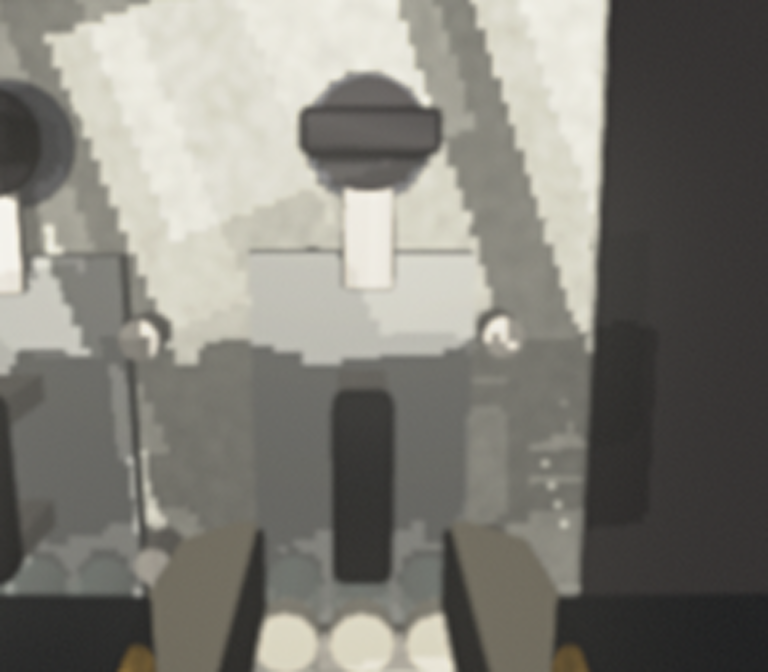

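Request:
step_arm(
  hand=[0.3, 0.3, 0.3, 0.3, 0.3, 0.3, 0.3, 0.3],
  dp=[
    [0.015, 0.002, 0],
    [0.015, 0, 0],
    [0.015, 0, 0],
    [0.01, 0, 0],
    [0.003, 0, 0],
    [0, 0, 0],
    [0, 0, 0],
    [0, 0, 0],
  ],
  rotation=[
    [0, 0, 0],
    [0, 0, 0],
    [0, 0, 0],
    [0, 0, 0],
    [0, 0, 0],
    [0, 0, 0],
    [0, 0, 0],
    [0, 0, 0],
  ],
)

```text
t: 31.2
tool_pos: [0.5526, 0.3036, 0.1088]
tool_rot: [0.009, 0.707, -0.009, 0.708]
force: [0.1, -0.4, 0.2]
width: 0.032
```

Request:
step_arm(
  hand=[1, 1, 1, 1, 1, 1, 1, 1],
  dp=[
    [0, 0, 0],
    [0, 0, 0],
    [0, 0, 0],
    [0, 0, 0],
    [0, 0.001, 0.001],
    [0, 0.001, 0.001],
    [0, 0.001, 0],
    [0, 0, 0],
  ],
  rotation=[
    [0, 0, 0],
    [0, 0, 0],
    [0, 0, 0],
    [0, 0, 0],
    [0, 0, 0],
    [0, 0, 0],
    [0, 0, 0],
    [0, 0, 0],
  ],
)

```text
t: 32.0
tool_pos: [0.5522, 0.3042, 0.1082]
tool_rot: [0.007, 0.709, -0.01, 0.706]
force: [-7.0, -9.4, 8.9]
width: 0.0138
```

Request:
step_arm(
  hand=[1, 1, 1, 1, 1, 1, 1, 1],
  dp=[
    [0, 0.001, 0],
    [0, 0.001, 0],
    [0, 0.001, 0],
    [0, 0.001, 0],
    [0, 0, 0],
    [0, 0, 0],
    [0, 0, 0],
    [0, 0, 0],
  ],
  rotation=[
    [0, 0, 0],
    [0, 0, 0],
    [0, 0, 0],
    [0, 0, 0],
    [0, 0, 0],
    [0, 0, 0],
    [0, 0, 0],
    [0, 0, 0],
  ],
)

```text
t: 32.8
tool_pos: [0.5522, 0.3056, 0.1085]
tool_rot: [0.006, 0.709, -0.012, 0.705]
force: [-9.1, -16.2, 13.1]
width: 0.0137
```

Request:
step_arm(
  hand=[1, 1, 1, 1, 1, 1, 1, 1],
  dp=[
    [0, 0.0015, 0],
    [0, 0.0015, 0],
    [0, 0, 0.001],
    [0, 0, 0.001],
    [0, 0, 0],
    [0, 0, 0],
    [0, 0, 0],
    [0, 0, 0],
  ],
  rotation=[
    [0, 0, 0],
    [0, 0, 0],
    [0, 0, 0],
    [0, 0, 0],
    [0, 0, 0],
    [0, 0, 0],
    [0, 0, 0],
    [0, 0, 0],
  ],
)

```text
t: 33.6
tool_pos: [0.5524, 0.3064, 0.109]
tool_rot: [0.004, 0.71, -0.013, 0.704]
force: [-15.0, -24.4, 20.8]
width: 0.0137
```

Request:
step_arm(
  hand=[0.5, 0.3, 0.3, 0.3, 0.3, 0.3, 0.3, 0.3],
  dp=[
    [0, 0, 0],
    [0, -0.002, 0],
    [0, -0.002, 0],
    [0, 0, 0],
    [-0.01, 0, 0],
    [-0.02, 0, 0],
    [-0.02, 0, 0],
    [-0.01, 0, 0],
  ],
  rotation=[
    [0, 0, 0],
    [0, 0, 0],
    [0, 0, 0],
    [0, 0, 0],
    [0, 0, 0],
    [0, 0, 0],
    [0, 0, 0],
    [0, 0, 0],
  ],
)

```text
t: 34.4
tool_pos: [0.5572, 0.3102, 0.1705]
tool_rot: [0.009, 0.706, -0.008, 0.708]
force: [-0.0, 0.5, -0.7]
width: 0.0325
```

```bash
python3 -c "
from plan import *
plan([.635,-.271,.2],.044+np.pi/2,16,raw=True)
shot('wrist','w11');crop('w11',150,60,390,270,3.2,'w11c');shot('scene','s11')"
```

```text
t 34.4 p [0.5572 0.3102 0.1705] yaw 1.546 -> 1.615 rv total [-0.068  0.003 -0.001] w 0.0325 F [-0.   0.5 -0.7] j6 -1.21
dp [[-0.002, -0.036, 0.006], [-0.002, -0.036, 0.006], [-0.002, -0.036, 0.005], [-0.002, -0.036, 0.005], [-0.002, -0.036, 0.005], [-0.002, -0.036, 0.005], [-0.002, -0.036, 0.005], [-0.002, -0.036, 0.005], [-0.002, -0.036, 0.005], [-0.002, -0.036, 0.004], [-0.002, -0.036, 0.004], [-0.002, -0.036, 0.004], [-0.002, -0.036, 0.004], [-0.002, -0.036, 0.004], [-0.002, -0.036, 0.004], [-0.002, -0.036, 0.003]]
rot [-0.004, 0.0, -0.0]
```

View pics/w11c.png

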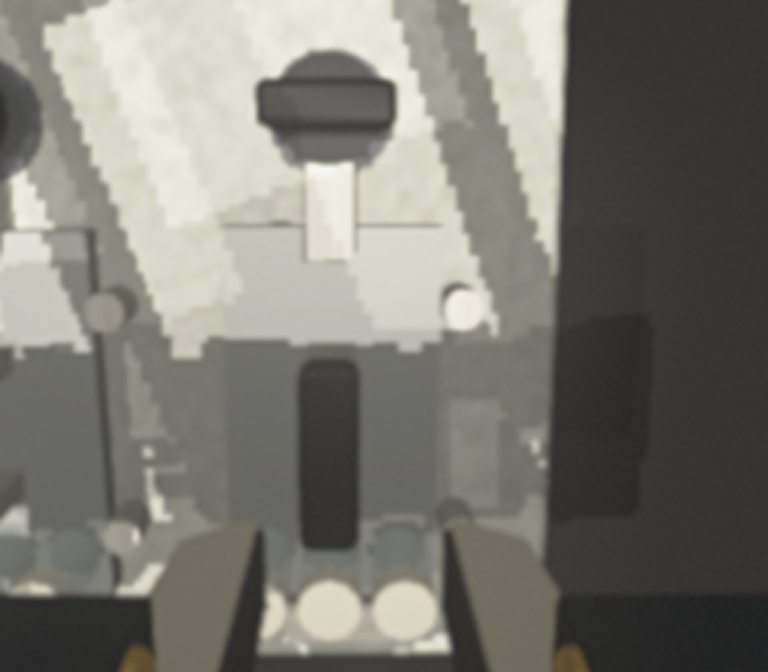

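View pics/s11.png

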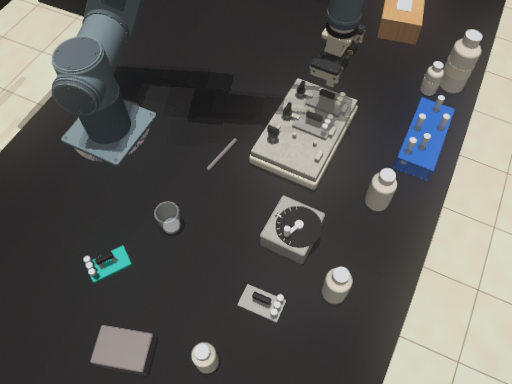

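```bash
python3 -c "
from plan import *
print(px2w('s11',[[334,293],[205,363],[378,199],[262,302]],.0).round(3))
print(px2w('s11',[[341,275]],.125).round(3))
crop('s11',230,270,360,330,6,'s11c')
plan([.6335,-.272,.2],.044+np.pi/2,16,raw=True)"
```

```text
[[ 0.777 -0.175  0.   ]
 [ 0.581 -0.451  0.   ]
 [ 0.787  0.117  0.   ]
 [ 0.633 -0.269  0.   ]]
[[ 0.776 -0.177  0.125]]
t 34.5 p [0.5573 0.3101 0.1701] yaw 1.546 -> 1.615 rv total [-0.068  0.004 -0.001] w 0.0325 F [ 0.4  0.4 -0.3] j6 -1.21
dp [[-0.002, -0.036, 0.006], [-0.002, -0.036, 0.006], [-0.002, -0.036, 0.005], [-0.002, -0.036, 0.005], [-0.002, -0.036, 0.005], [-0.002, -0.036, 0.005], [-0.002, -0.036, 0.005], [-0.002, -0.036, 0.005], [-0.002, -0.036, 0.004], [-0.002, -0.036, 0.004], [-0.002, -0.036, 0.004], [-0.002, -0.036, 0.004], [-0.002, -0.036, 0.004], [-0.002, -0.037, 0.004], [-0.002, -0.037, 0.003], [-0.002, -0.037, 0.003]]
rot [-0.004, 0.0, -0.0]
```

View pics/s11c.png

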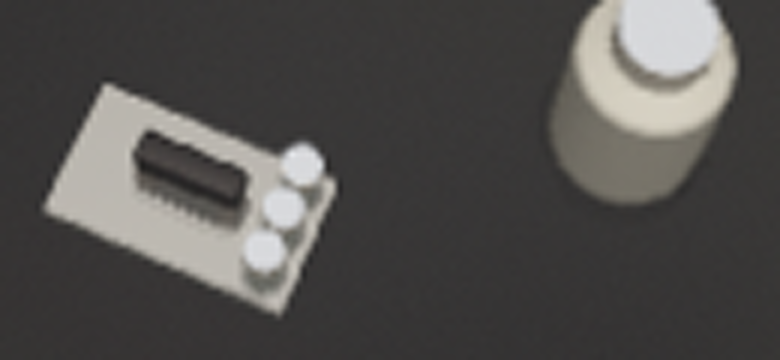

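Request:
step_arm(
  hand=[0.2, 0, 0, 0, 0, 0, 0, 0],
  dp=[
    [-0.02, -0.03, 0.006],
    [-0.01, -0.036, 0.006],
    [0, -0.037, 0.005],
    [0, -0.037, 0.005],
    [0, -0.037, 0.005],
    [0, -0.037, 0.005],
    [0, -0.037, 0.005],
    [0, -0.037, 0.005],
  ],
  rotation=[
    [-0.004, 0, 0],
    [-0.004, 0, 0],
    [-0.004, 0, 0],
    [-0.004, 0, 0],
    [-0.004, 0, 0],
    [-0.004, 0, 0],
    [-0.004, 0, 0],
    [-0.004, 0, 0],
  ],
)

```text
t: 35.3
tool_pos: [0.5947, 0.0196, 0.1968]
tool_rot: [-0.003, 0.708, 0.003, 0.707]
force: [-0.0, 0.1, 0.2]
width: 0.0466
```

```bash
python3 -c "
from plan import *
plan([.6335,-.272,.16],.044+np.pi/2,8,raw=True)"
```

```text
t 35.3 p [0.5947 0.0196 0.1968] yaw 1.578 -> 1.615 rv total [-0.036 -0.001 -0.   ] w 0.0466 F [-0.   0.1  0.2] j6 -1.73
dp [[0.005, -0.036, 0.005], [0.005, -0.037, 0.004], [0.005, -0.037, 0.004], [0.005, -0.037, 0.004], [0.005, -0.037, 0.004], [0.005, -0.037, 0.004], [0.005, -0.037, 0.004], [0.005, -0.037, 0.003]]
rot [-0.005, -0.0, -0.0]
```

Request:
step_arm(
  hand=[0, 0, 0, 0, 0, 0, 0, 0],
  dp=[
    [0, -0.036, 0.005],
    [0, -0.037, 0.004],
    [0, -0.037, 0.004],
    [0, -0.037, 0.004],
    [0.005, -0.037, 0.004],
    [0.01, -0.037, 0.004],
    [0.01, -0.037, 0.004],
    [0.01, -0.036, 0.003],
  ],
  rotation=[
    [-0.005, 0, 0],
    [-0.005, 0, 0],
    [-0.005, 0, 0],
    [-0.005, 0, 0],
    [-0.005, 0, 0],
    [-0.005, 0, 0],
    [-0.005, 0, 0],
    [0, 0, 0],
  ],
)

```text
t: 36.1
tool_pos: [0.6341, -0.2735, 0.1612]
tool_rot: [-0.015, 0.707, 0.015, 0.707]
force: [0.6, 0.6, 0.5]
width: 0.0466
```

```bash
python3 -c "
from plan import *
plan([.6335,-.272,.038],.044+np.pi/2,8,raw=True)
shot('wrist','w12');crop('w12',190,100,330,250,4,'w12c')"
```

```text
t 36.1 p [ 0.6341 -0.2735  0.1612] yaw 1.613 -> 1.615 rv total [-0.002 -0.001 -0.001] w 0.0466 F [0.6 0.6 0.5] j6 -2.18
dp [[0.015, 0.0, -0.0], [0.015, 0.0, -0.0], [0.015, 0.0, -0.0], [0.015, 0.0, -0.0], [0.015, 0.0, -0.0], [0.015, 0.0, -0.0], [0.015, 0.0, -0.0], [0.015, 0.0, -0.0]]
rot [-0.0, -0.0, -0.0]
```

View pics/w12c.png

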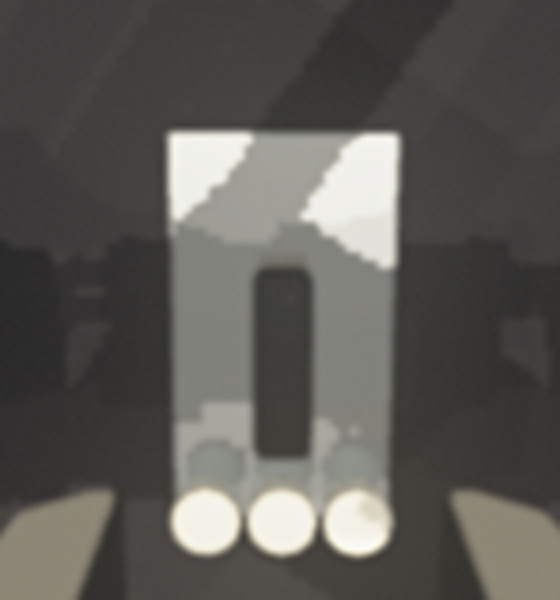

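Request:
step_arm(
  hand=[0, 0, 0, 0, 0, 0, 0, 0],
  dp=[
    [0.02, 0.001, 0],
    [0.02, 0, 0],
    [0.02, 0, 0],
    [0.02, 0, 0],
    [0.02, 0, 0],
    [0.015, 0, 0],
    [0.007, 0, 0],
    [0, 0, 0],
  ],
  rotation=[
    [0, 0, 0],
    [0, 0, 0],
    [0, 0, 0],
    [0, 0, 0],
    [0, 0, 0],
    [0, 0, 0],
    [0, 0, 0],
    [0, 0, 0],
  ],
)

```text
t: 36.95
tool_pos: [0.6337, -0.2706, 0.0394]
tool_rot: [-0.014, 0.708, 0.015, 0.706]
force: [-0.1, -0.3, 0.1]
width: 0.0462
```

Request:
step_arm(
  hand=[1, 1, 1, 1, 1, 1, 1, 1],
  dp=[
    [0, 0, 0],
    [0, 0, 0],
    [0, 0, 0],
    [0, 0, 0],
    [0, 0, 0],
    [0, 0, 0],
    [-0.005, 0, 0],
    [-0.015, 0, 0],
  ],
  rotation=[
    [0, 0, 0],
    [0, 0, 0],
    [0, 0, 0],
    [0, 0, 0],
    [0, 0, 0],
    [0, 0, 0],
    [0, 0, 0],
    [0, 0, 0],
  ],
  squeeze=30,
)

```text
t: 37.75
tool_pos: [0.6327, -0.27, 0.0592]
tool_rot: [-0.014, 0.708, 0.016, 0.705]
force: [-1.1, 0.5, -1.9]
width: 0.0137
```

```bash
python3 -c "
from plan import *
plan([.544,.12,.2],-.02+np.pi/2,14,raw=True)"
```

```text
t 37.75 p [ 0.6327 -0.27    0.0592] yaw 1.613 -> 1.551 rv total [ 0.062 -0.004 -0.003] w 0.0137 F [-1.1  0.5 -1.9] j6 -2.18
dp [[-0.01, 0.028, -0.005], [-0.01, 0.028, -0.005], [-0.01, 0.028, -0.005], [-0.01, 0.028, -0.006], [-0.01, 0.028, -0.006], [-0.01, 0.028, -0.006], [-0.01, 0.028, -0.006], [-0.01, 0.028, -0.006], [-0.01, 0.028, -0.006], [-0.01, 0.028, -0.006], [-0.01, 0.028, -0.006], [-0.01, 0.028, -0.007], [-0.01, 0.028, -0.007], [-0.01, 0.028, -0.007]]
rot [0.004, -0.0, -0.0]
```

Request:
step_arm(
  hand=[1, 1, 1, 1, 1, 1, 1, 1],
  dp=[
    [-0.04, 0, 0],
    [-0.045, 0.005, -0.003],
    [-0.045, 0.02, -0.006],
    [-0.025, 0.035, -0.008],
    [0, 0.04, -0.01],
    [0, 0.04, -0.01],
    [0, 0.04, -0.01],
    [0, 0.04, -0.01],
  ],
  rotation=[
    [0.004, 0, 0],
    [0.004, 0, 0],
    [0.004, 0, 0],
    [0.004, 0, 0],
    [0.004, 0, 0],
    [0.004, 0, 0],
    [0.004, 0, 0],
    [0.004, 0, 0],
  ],
)

```text
t: 38.55
tool_pos: [0.5713, -0.0509, 0.2169]
tool_rot: [-0.003, 0.707, 0.004, 0.707]
force: [0.8, 0.7, -2.0]
width: 0.0141
```

```bash
python3 -c "
from plan import *
plan([.544,.119,.2],-.02+np.pi/2,8,raw=True)"
```

```text
t 38.55 p [ 0.5713 -0.0509  0.2169] yaw 1.581 -> 1.551 rv total [ 0.03   0.001 -0.   ] w 0.0141 F [ 0.8  0.7 -2. ] j6 -1.86
dp [[0.002, 0.021, -0.003], [0.002, 0.021, -0.003], [0.002, 0.021, -0.003], [0.002, 0.021, -0.003], [0.002, 0.021, -0.004], [0.002, 0.021, -0.004], [0.002, 0.021, -0.004], [0.002, 0.021, -0.004]]
rot [0.004, 0.0, -0.0]
```

Request:
step_arm(
  hand=[1, 1, 1, 1, 1, 1, 1, 1],
  dp=[
    [0.002, 0.021, -0.003],
    [0.002, 0.021, -0.003],
    [0.002, 0.021, -0.003],
    [0.002, 0.021, -0.003],
    [0.002, 0.021, -0.004],
    [0.002, 0.021, -0.004],
    [0.002, 0.021, -0.004],
    [0.002, 0.021, -0.004],
  ],
  rotation=[
    [0.004, 0, 0],
    [0.004, 0, 0],
    [0.004, 0, 0],
    [0.004, 0, 0],
    [0.004, 0, 0],
    [0.004, 0, 0],
    [0.004, 0, 0],
    [0.004, 0, 0],
  ],
)

```text
t: 39.35
tool_pos: [0.5443, 0.1165, 0.2007]
tool_rot: [0.008, 0.707, -0.008, 0.707]
force: [0.3, -0.6, -2.2]
width: 0.0139
```

```bash
python3 -c "
from plan import *
plan([.544,.119,.108],-.02+np.pi/2,8,raw=True)
shot('wrist','w13')"
```

```text
t 39.35 p [0.5443 0.1165 0.2007] yaw 1.549 -> 1.551 rv total [-0.002  0.    -0.   ] w 0.0139 F [ 0.3 -0.6 -2.2] j6 -1.54
dp [[0.012, 0.0, -0.0], [0.012, 0.0, -0.0], [0.012, 0.0, -0.0], [0.012, 0.0, -0.0], [0.012, 0.0, -0.0], [0.012, 0.0, -0.0], [0.012, 0.0, -0.0], [0.012, 0.0, -0.0]]
rot [-0.0, 0.0, -0.0]
```

View pics/w13.png

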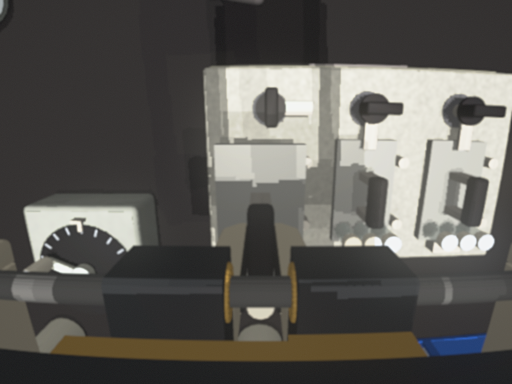

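Request:
step_arm(
  hand=[1, 1, 1, 1, 1, 1, 1, 1],
  dp=[
    [0.015, 0.001, 0],
    [0.02, 0.001, 0],
    [0.02, 0, 0],
    [0.015, 0, 0],
    [0.012, 0, 0],
    [0.007, 0, 0],
    [0.004, 0, 0],
    [0.0015, 0, 0],
  ],
  rotation=[
    [0, 0, 0],
    [0, 0, 0],
    [0, 0, 0],
    [0, 0, 0],
    [0, 0, 0],
    [0, 0, 0],
    [0, 0, 0],
    [0, 0, 0],
  ],
)

```text
t: 40.2
tool_pos: [0.5449, 0.1172, 0.1064]
tool_rot: [0.008, 0.707, -0.008, 0.707]
force: [-7.0, -0.7, 11.6]
width: 0.0138
```

Request:
step_arm(
  hand=[1, 1, 1, 1, 1, 1, 1, 1],
  dp=[
    [0.001, 0, 0],
    [0.0005, 0, 0.001],
    [0, 0, 0.001],
    [0, 0, 0.0015],
    [0, 0, 0.0015],
    [0, 0, 0.0015],
    [0, 0, 0.0015],
    [0, 0, 0.001],
  ],
  rotation=[
    [0, 0, 0],
    [0, 0, 0],
    [0, 0, 0],
    [0, 0, 0],
    [0, 0, 0],
    [0, 0, 0],
    [0, 0, 0],
    [0, 0, 0],
  ],
)

```text
t: 41.0
tool_pos: [0.5497, 0.1175, 0.1064]
tool_rot: [0.007, 0.71, -0.008, 0.704]
force: [-22.3, -0.5, 24.1]
width: 0.0137
```

Request:
step_arm(
  hand=[1, 1, 1, 1, 1, 1, 1, 1],
  dp=[
    [-0.002, 0, -0.002],
    [-0.002, 0.001, -0.001],
    [0, 0.0015, 0],
    [0, 0.0015, 0],
    [0, 0.0015, 0],
    [0, 0.0015, 0],
    [0, 0.0015, 0],
    [0, 0.001, 0],
  ],
  rotation=[
    [0, 0, 0],
    [0, 0, 0],
    [0, 0, 0],
    [0, 0, 0],
    [0, 0, 0],
    [0, 0, 0],
    [0, 0, 0],
    [0, 0, 0],
  ],
)

```text
t: 41.8
tool_pos: [0.5502, 0.1257, 0.1076]
tool_rot: [0.007, 0.708, -0.008, 0.706]
force: [-4.3, -6.3, -1.3]
width: 0.0138
```

Request:
step_arm(
  hand=[1, 1, 1, 1, 1, 1, 1, 1],
  dp=[
    [0, 0.001, 0],
    [0, 0.001, 0],
    [0, 0.001, 0],
    [0, 0, 0],
    [0, 0, 0.001],
    [0, 0, 0.001],
    [0, 0, 0],
    [0, 0, 0],
  ],
  rotation=[
    [0, 0, 0],
    [0, 0, 0],
    [0, 0, 0],
    [0, 0, 0],
    [0, 0, 0],
    [0, 0, 0],
    [0, 0, 0],
    [0, 0, 0],
  ],
)

```text
t: 42.6
tool_pos: [0.5505, 0.1264, 0.1078]
tool_rot: [0.005, 0.709, -0.01, 0.705]
force: [-10.9, -13.1, 5.4]
width: 0.014
```

Home contact on both sides, as predicted (about 0.550, 0.126). I'll release and look.

Request:
step_arm(
  hand=[0.5, 0.3, 0.3, 0.3, 0.3, 0.3, 0.3, 0.3],
  dp=[
    [0, 0, 0],
    [0, 0, 0],
    [0, 0, 0],
    [0, 0, 0],
    [-0.01, -0.002, 0],
    [-0.02, 0, 0],
    [-0.03, 0, 0],
    [-0.03, 0, 0],
  ],
  rotation=[
    [0, 0, 0],
    [0, 0, 0],
    [0, 0, 0],
    [0, 0, 0],
    [0, 0, 0],
    [0, 0, 0],
    [0, 0, 0],
    [0, 0, 0],
  ],
)

```text
t: 43.4
tool_pos: [0.5531, 0.1279, 0.1994]
tool_rot: [0.008, 0.707, -0.008, 0.707]
force: [0.0, 0.7, -0.2]
width: 0.0322
```

```bash
python3 -c "
from plan import *
plan([.469,.1275,.2],-.02+np.pi/2,8,raw=True)
shot('wrist','w14');crop('w14',180,60,440,260,3,'w14c')"
```

```text
t 43.4 p [0.5531 0.1279 0.1994] yaw 1.549 -> 1.551 rv total [-0.002  0.    -0.   ] w 0.0322 F [ 0.   0.7 -0.2] j6 -1.52
dp [[-0.0, -0.0, -0.011], [-0.0, -0.0, -0.011], [-0.0, -0.0, -0.011], [-0.0, -0.0, -0.011], [-0.0, -0.0, -0.011], [-0.0, -0.0, -0.011], [-0.0, -0.0, -0.011], [-0.0, -0.0, -0.011]]
rot [-0.0, 0.0, -0.0]
```

View pics/w14c.png

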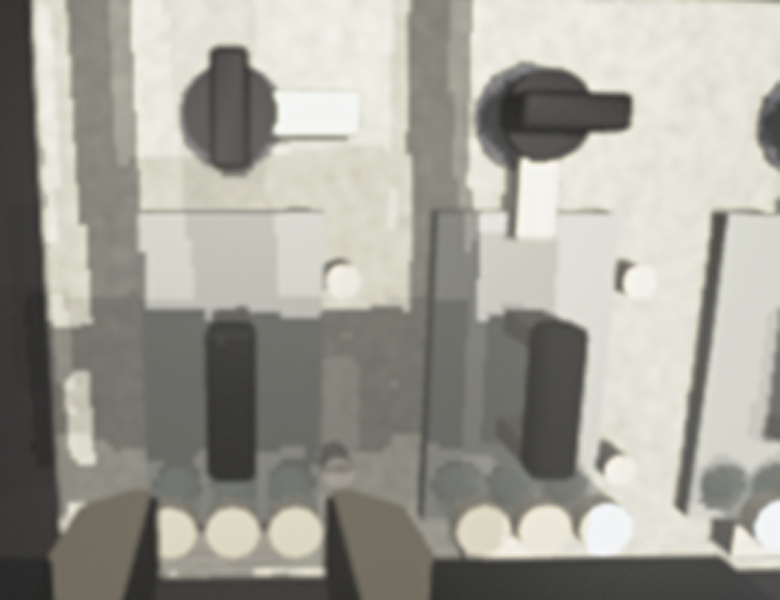

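Request:
step_arm(
  hand=[0.3, 0.3, 0.3, 0.3, 0.3, 0.3, 0.3, 0.3],
  dp=[
    [0, 0, -0.03],
    [0, 0, -0.03],
    [0, -0.001, -0.024],
    [0.02, 0, 0],
    [0.02, 0, 0],
    [0.02, 0, 0],
    [0.02, 0, 0],
    [0.009, 0, 0],
  ],
  rotation=[
    [0, 0, 0],
    [0, 0, 0],
    [0, 0, 0],
    [0, 0, 0],
    [0, 0, 0],
    [0, 0, 0],
    [0, 0, 0],
    [0, 0, 0],
  ],
)

```text
t: 44.25
tool_pos: [0.4686, 0.1286, 0.108]
tool_rot: [0.008, 0.708, -0.008, 0.707]
force: [-0.3, 0.9, 0.1]
width: 0.0327
```

Request:
step_arm(
  hand=[1, 1, 1, 1, 1, 1, 1, 1],
  dp=[
    [0, 0, 0],
    [0, 0, 0],
    [0, 0, 0],
    [0, 0, 0],
    [0, 0, 0],
    [0.002, 0, 0],
    [0.002, 0, 0],
    [0.002, 0, 0],
  ],
  rotation=[
    [0, 0, 0],
    [0, 0, 0],
    [0, 0, 0],
    [0, 0, 0],
    [0, 0, 0],
    [0, 0, 0],
    [0, 0, 0],
    [0, 0, 0],
  ],
  squeeze=25,
)

```text
t: 45.05
tool_pos: [0.47, 0.1271, 0.1042]
tool_rot: [0.006, 0.706, -0.008, 0.708]
force: [-2.1, -7.9, 4.8]
width: 0.0098
```

Request:
step_arm(
  hand=[1, 1, 1, 1, 1, 1, 1, 1],
  dp=[
    [0.002, -0.001, 0],
    [0.002, 0, 0],
    [0.002, 0, 0],
    [0.001, 0, 0],
    [0.001, 0, 0],
    [0, 0, 0],
    [0, 0, 0],
    [0, 0, 0],
  ],
  rotation=[
    [0, 0, 0],
    [0, 0, 0],
    [0, 0, 0],
    [0, 0, 0],
    [0, 0, 0],
    [0, 0, 0],
    [0, 0, 0],
    [0, 0, 0],
  ],
)

```text
t: 45.85
tool_pos: [0.4713, 0.1268, 0.1]
tool_rot: [0.007, 0.705, -0.008, 0.709]
force: [-10.1, -4.9, 34.5]
width: 0.0101
```

Request:
step_arm(
  hand=[1, 1, 1, 1, 1, 1, 1, 1],
  dp=[
    [-0.001, -0.001, -0.002],
    [-0.001, 0, 0],
    [0, 0, 0],
    [0, 0, 0],
    [0, 0, 0],
    [0, 0, 0],
    [0, 0, 0],
    [0, 0, 0],
  ],
  rotation=[
    [0, 0, 0],
    [0.12, 0, 0],
    [0.14, 0, 0],
    [0.14, 0, 0],
    [0.14, 0, 0],
    [0.14, 0, 0],
    [0.14, 0, 0],
    [0.14, 0, 0],
  ],
)

```text
t: 46.65
tool_pos: [0.47, 0.1253, 0.1002]
tool_rot: [0.335, 0.62, -0.334, 0.625]
force: [-2.7, -6.2, 16.4]
width: 0.0097
```

Request:
step_arm(
  hand=[1, 1, 1, 1, 1, 1, 1, 1],
  dp=[
    [0, 0, 0],
    [0, 0, 0],
    [0, 0, 0],
    [0, 0, 0],
    [0, 0, 0],
    [0, 0, 0],
    [0, 0, 0],
    [0, 0, 0],
  ],
  rotation=[
    [0.14, 0, 0],
    [0.14, 0, 0],
    [0.14, 0, 0],
    [0.14, 0, 0],
    [0.08, 0, 0],
    [0, 0, 0],
    [0, 0, 0],
    [0, 0, 0],
  ],
)

```text
t: 47.45
tool_pos: [0.4691, 0.1252, 0.1001]
tool_rot: [0.513, 0.485, -0.512, 0.489]
force: [-3.2, -5.6, 17.4]
width: 0.0099
```

Request:
step_arm(
  hand=[0.5, 0.5, 0.5, 0.5, 0.5, 0.5, 0.5, 0.5],
  dp=[
    [0, 0, 0],
    [0, 0, 0],
    [0, 0, 0],
    [-0.01, 0, 0],
    [-0.02, 0, 0],
    [-0.02, 0, 0],
    [-0.03, 0, 0],
    [-0.03, 0, 0],
  ],
  rotation=[
    [0, 0, 0],
    [0, 0, 0],
    [0, 0, 0],
    [0, 0, 0],
    [0, 0, 0],
    [0, 0, 0],
    [0, 0, 0],
    [0, 0, 0],
  ],
)

```text
t: 48.25
tool_pos: [0.4665, 0.1267, 0.2085]
tool_rot: [-0.512, -0.487, 0.513, -0.487]
force: [-0.1, -1.0, -0.2]
width: 0.0234
```

```bash
python3 -c "
from plan import *
plan([.55,.2,.24],-.02+np.pi/2,11,raw=True)"
```

```text
t 48.25 p [0.4665 0.1267 0.2085] yaw -0.051 -> 1.551 rv total [-1.602e+00 -1.000e-03  0.000e+00] w 0.0234 F [-0.1 -1.  -0.2] j6 0.08
dp [[-0.003, 0.007, -0.007], [-0.003, 0.008, -0.006], [-0.003, 0.009, -0.005], [-0.003, 0.01, -0.003], [-0.003, 0.01, -0.002], [-0.003, 0.01, -0.0], [-0.003, 0.01, 0.001], [-0.003, 0.01, 0.002], [-0.003, 0.009, 0.004], [-0.003, 0.009, 0.005], [-0.003, 0.008, 0.006]]
rot [-0.146, -0.0, 0.0]
```

Request:
step_arm(
  hand=[0.5, 0.5, 0.5, 0.5, 0.5, 0.5, 0.5, 0.5],
  dp=[
    [-0.003, 0.007, -0.007],
    [-0.003, 0.008, -0.006],
    [-0.003, 0.009, -0.005],
    [-0.003, 0.01, -0.003],
    [-0.003, 0.01, -0.002],
    [-0.003, 0.01, 0],
    [-0.003, 0.01, 0.001],
    [-0.003, 0.01, 0.002],
  ],
  rotation=[
    [-0.146, 0, 0],
    [-0.146, 0, 0],
    [-0.146, 0, 0],
    [-0.146, 0, 0],
    [-0.146, 0, 0],
    [-0.146, 0, 0],
    [-0.146, 0, 0],
    [-0.146, 0, 0],
  ],
)

```text
t: 49.05
tool_pos: [0.5277, 0.1808, 0.2318]
tool_rot: [0.157, 0.689, -0.157, 0.689]
force: [0.2, -0.5, -0.0]
width: 0.0232
```

Request:
step_arm(
  hand=[0.5, 0.5, 0.5, 0.5, 0.5, 0.5, 0.5, 0.5],
  dp=[
    [-0.003, 0.01, 0.004],
    [-0.003, 0.009, 0.005],
    [-0.003, 0.008, 0.006],
    [0, 0, 0.015],
    [0, 0, 0.015],
    [0, 0, 0.01],
    [0, 0, 0],
    [0, 0, 0],
  ],
  rotation=[
    [-0.146, 0, 0],
    [-0.146, 0, 0],
    [-0.146, 0, 0],
    [0, 0, 0],
    [0, 0, 0],
    [0, 0, 0],
    [0, 0, 0],
    [0, 0, 0],
  ],
)

```text
t: 49.85
tool_pos: [0.5899, 0.201, 0.2399]
tool_rot: [0.006, 0.707, -0.006, 0.707]
force: [-0.3, -0.3, -0.2]
width: 0.0231
```

```bash
python3 -c "
from plan import *
plan([.57,-.1,.2],None,8)
shot('wrist','w15');crop('w15',120,50,420,260,2.6,'w15c');shot('scene','s15');crop('s15',240,60,370,160,6,'s15c')
shot('side','d15');crop('d15',180,110,310,210,6,'d15c')"
```

```text
t 49.85 p [0.5899 0.201  0.2399] yaw 1.555 -> 1.555 rv total [-0.    -0.001  0.   ] w 0.0231 F [-0.3 -0.3 -0.2] j6 -1.41
dp [[0.005, -0.038, -0.002], [0.005, -0.038, -0.002], [0.005, -0.038, -0.002], [0.005, -0.038, -0.002], [0.005, -0.038, -0.002], [0.005, -0.038, -0.002], [0.005, -0.038, -0.002], [0.005, -0.038, -0.002]]
rot [-0.0, -0.0, 0.0]
```

View pics/w15c.png

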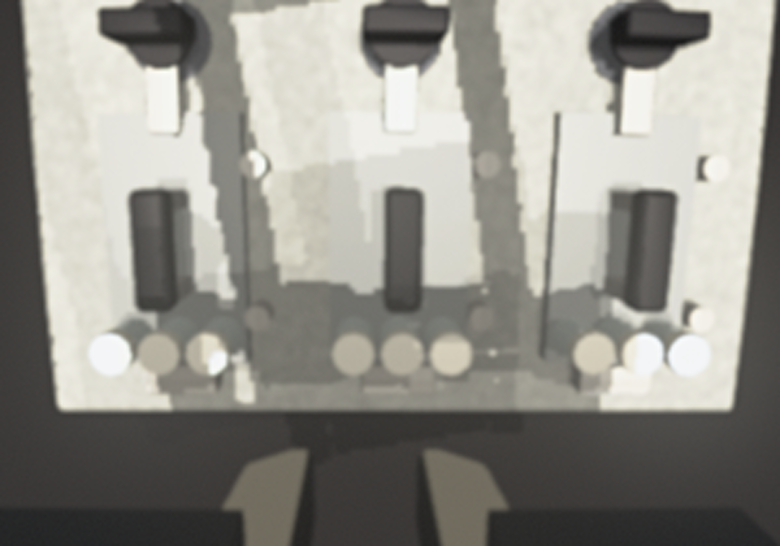

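View pics/d15c.png

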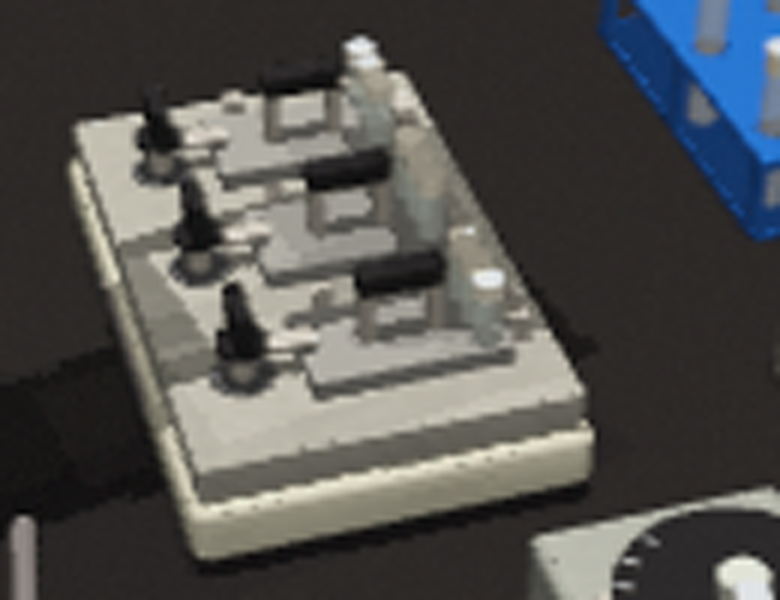

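View pics/s15c.png

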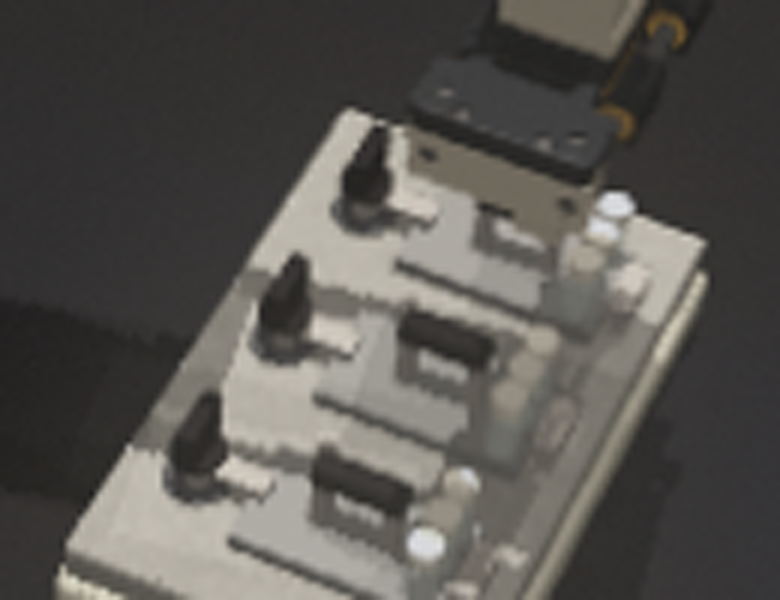

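```bash
python3 -c "
from plan import *
f=lambda L:np.array(L)/2.6+[120,50]
print(px2w('w15',f([(103,114),(243,113),(330,112),(470,111),(557,112),(700,112)]),.075).round(4))
print('dow',px2w('w15',f([(256,163),(488,163),(716,167)]),.082).round(4))
print('vials',px2w('w15',f([(110,354),(353,354),(594,354),(210,354),(450,354),(689,354)]),.111).round(4))
crop('w15',120,80,300,220,4.4,'w15d')
crop('w15',260,80,420,220,4.4,'w15e')
"
```

```text
[[0.498  0.1003 0.075 ]
 [0.4992 0.1551 0.075 ]
 [0.4996 0.1887 0.075 ]
 [0.4999 0.2427 0.075 ]
 [0.5004 0.2766 0.075 ]
 [0.5003 0.3333 0.075 ]]
dow [[0.5183 0.1602 0.082 ]
 [0.5196 0.249  0.082 ]
 [0.5213 0.3383 0.082 ]]
vials [[0.5856 0.1067 0.111 ]
 [0.587  0.1965 0.111 ]
 [0.5884 0.2853 0.111 ]
 [0.5862 0.1439 0.111 ]
 [0.5876 0.232  0.111 ]
 [0.5889 0.3212 0.111 ]]
```

View pics/w15d.png

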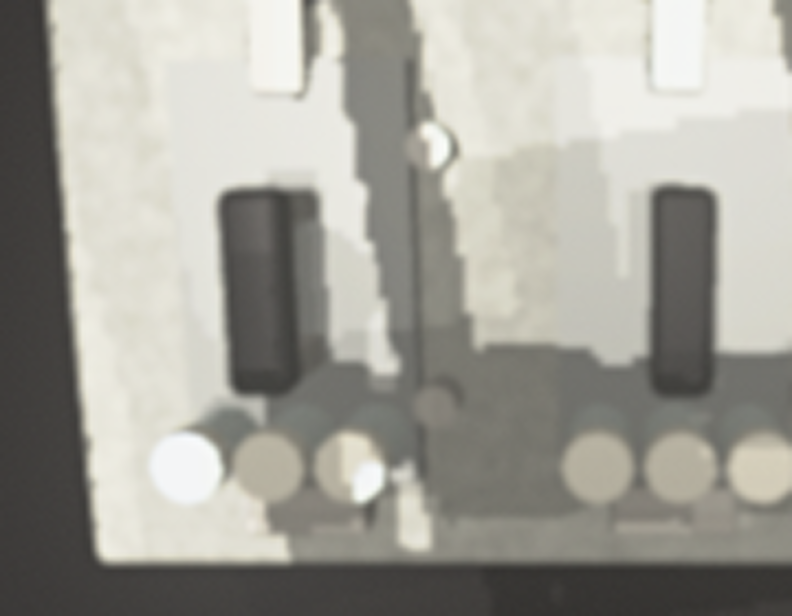

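View pics/w15e.png

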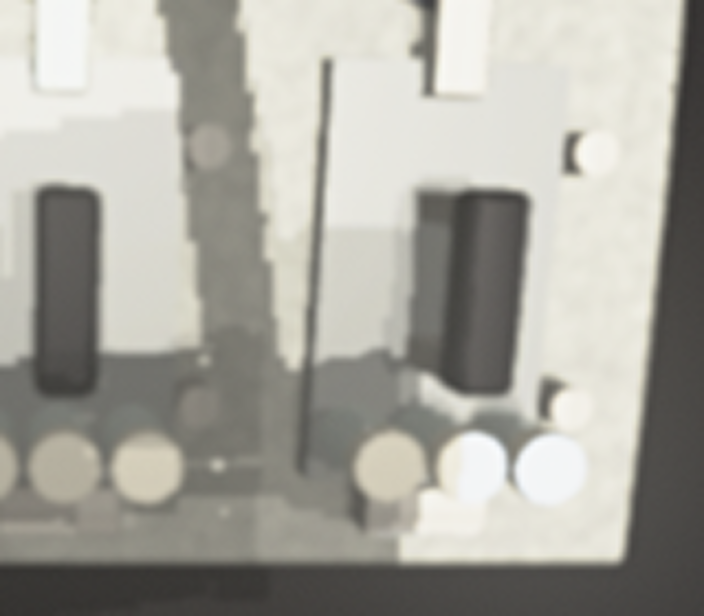

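Request:
step_arm(
  hand=[0.5, 0.5, 0.5, 0.5, 0.5, 0.5, 0.5, 0.5],
  dp=[
    [0, -0.04, 0.012],
    [0, -0.04, 0.012],
    [0, -0.04, 0.012],
    [0, -0.04, 0.012],
    [0, -0.04, 0.012],
    [0, -0.04, 0.012],
    [0, -0.04, 0.012],
    [0, -0.006, 0.006],
  ],
  rotation=[
    [0, 0, 0],
    [0, 0, 0],
    [0, 0, 0],
    [0, 0, 0],
    [0, 0, 0],
    [0, 0, 0],
    [0, 0, 0],
    [0, 0, 0],
  ],
)

```text
t: 50.8
tool_pos: [0.6759, -0.0913, 0.2396]
tool_rot: [0.007, 0.707, -0.008, 0.707]
force: [-0.4, -0.0, -0.5]
width: 0.0231
```

```bash
python3 -c "
from plan import *
plan([.57,-.1,.2],None,8)
shot('wrist','w16');crop('w16',150,60,400,260,3.1,'w16c')"
```

```text
t 50.8 p [ 0.6759 -0.0913  0.2396] yaw 1.55 -> 1.55 rv total [-0.    -0.     0.002] w 0.0231 F [-0.4 -0.  -0.5] j6 -1.85
dp [[0.005, -0.001, -0.013], [0.005, -0.001, -0.013], [0.005, -0.001, -0.013], [0.005, -0.001, -0.013], [0.005, -0.001, -0.013], [0.005, -0.001, -0.013], [0.005, -0.001, -0.013], [0.005, -0.001, -0.013]]
rot [-0.0, -0.0, 0.0]
```

View pics/w16c.png

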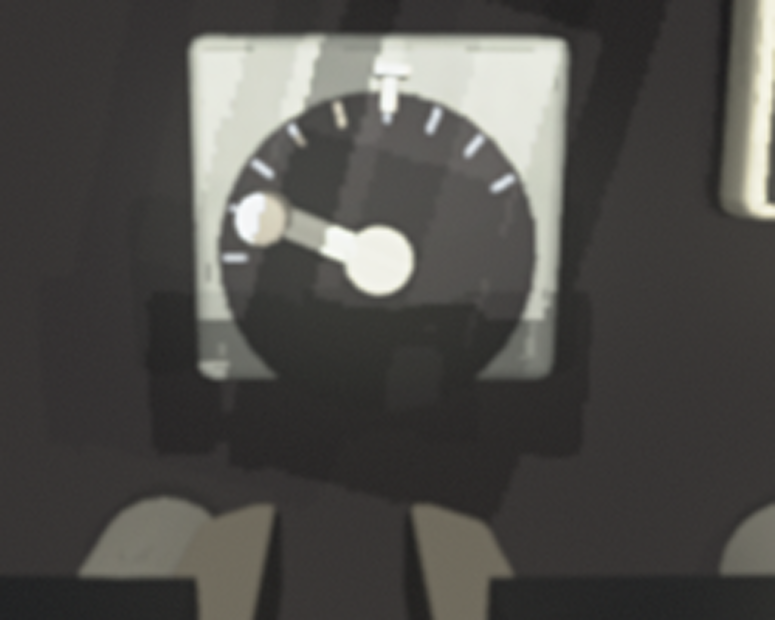

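```bash
python3 -c "
from plan import *
f=lambda L:np.array(L)/3.1+[150,60]
pv=px2w('w16',f([(378,251)]),.062)[0]; hub=[px2w('w16',f([(379,261)]),z)[0] for z in(.07,.078,.086)]
kn=px2w('w16',f([(260,218)]),.103)[0]; cl=px2w('w16',f([(389,100)]),.063)[0]
print(pv,hub,kn,cl)
co=px2w('w16',f([(190,38),(568,40),(553,378),(199,376)]),.06);print(co.round(4))
for P in (pv,hub[1]):
  a=kn[:2]-P[:2];b=cl[:2]-P[:2]; print(np.hypot(*a),np.hypot(*b),np.arctan2(a[1],a[0]),np.arctan2(b[1],b[0]))
"
```

```text
[ 0.63515208 -0.0784955   0.062     ] [array([ 0.63781825, -0.07846772,  0.07      ]), array([ 0.637013  , -0.07875098,  0.078     ]), array([ 0.63620776, -0.07903423,  0.086     ])] [ 0.62081077 -0.11545695  0.103     ] [ 0.58470099 -0.07426793  0.063     ]
[[ 0.5628 -0.1405  0.06  ]
 [ 0.5657 -0.0138  0.06  ]
 [ 0.6821 -0.0154  0.06  ]
 [ 0.6789 -0.1437  0.06  ]]
0.039646204486964744 0.05062791260871507 -1.9409216793910458 3.057992396392389
0.04012282010300799 0.052503758262996934 -1.9864804238040668 3.056103261422963
```

```bash
python3 -c "
from plan import *
plan([.6208,-.1155,.16],2.11,8,raw=True)"
```

```text
t 50.85 p [ 0.6764 -0.09    0.2394] yaw 1.551 -> 2.11 rv total [-0.559 -0.     0.001] w 0.0234 F [-0.3 -1.  -0.4] j6 -1.85
dp [[0.01, -0.003, -0.007], [0.01, -0.003, -0.007], [0.01, -0.002, -0.007], [0.01, -0.002, -0.007], [0.01, -0.001, -0.008], [0.01, -0.001, -0.008], [0.01, -0.0, -0.008], [0.01, 0.0, -0.008]]
rot [-0.07, -0.0, 0.0]
```

Request:
step_arm(
  hand=[0.2, 0.2, 0.2, 0.2, 0.2, 0.2, 0.2, 0.2],
  dp=[
    [0.01, -0.003, -0.007],
    [0.01, -0.003, -0.007],
    [0.01, -0.002, -0.007],
    [0.01, -0.002, -0.007],
    [0.01, -0.001, -0.008],
    [0.01, -0.001, -0.008],
    [0.01, 0, -0.008],
    [0.01, 0, -0.008],
  ],
  rotation=[
    [-0.07, 0, 0],
    [-0.07, 0, 0],
    [-0.07, 0, 0],
    [-0.07, 0, 0],
    [-0.07, 0, 0],
    [-0.07, 0, 0],
    [-0.07, 0, 0],
    [-0.07, 0, 0],
  ],
)

```text
t: 51.65
tool_pos: [0.6189, -0.1103, 0.1598]
tool_rot: [-0.191, 0.681, 0.192, 0.681]
force: [0.4, -0.1, -0.6]
width: 0.0373
```

```bash
python3 -c "
from plan import *
plan([.6208,-.1155,.095],2.11,6,raw=True)
shot('wrist','w17')"
```

```text
t 51.65 p [ 0.6189 -0.1103  0.1598] yaw 2.12 -> 2.11 rv total [ 0.01   0.    -0.001] w 0.0373 F [ 0.4 -0.1 -0.6] j6 -2.47
dp [[0.011, -0.001, -0.0], [0.011, -0.001, -0.0], [0.011, -0.001, -0.0], [0.011, -0.001, -0.0], [0.011, -0.001, -0.0], [0.011, -0.001, -0.0]]
rot [0.002, 0.0, -0.0]
```

View pics/w17.png

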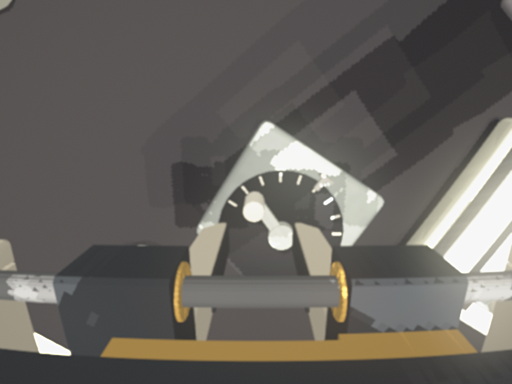

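```bash
python3 -c "
from plan import *
print(px2w('w17',[[254,211]],.103), px2w('w17',[[280,237]],.08))
plan([.6208,-.1155,.095],None,1)"
```

```text
[[ 0.61996369 -0.11556021  0.103     ]] [[ 0.63481276 -0.08207088  0.08      ]]
t 51.7 p [ 0.617  -0.1105  0.1579] yaw 2.123 -> 2.123 rv total [ 0.    -0.002 -0.003] w 0.0375 F [-1.1  1.1 -1.4] j6 -2.48
dp [[0.063, -0.006, 0.001]]
rot [0.0, -0.002, -0.003]
```

Request:
step_arm(
  hand=[0.2, 0.2, 0.2, 0.2, 0.2, 0.2, 0.2, 0.2],
  dp=[
    [0, -0.006, 0.001],
    [0.015, 0, 0],
    [0.02, 0, 0],
    [0.015, 0, 0],
    [0.01, 0, 0],
    [0.002, 0, 0],
    [0, 0, 0],
    [0, 0, 0],
  ],
  rotation=[
    [0, 0, 0],
    [0, 0, 0],
    [0, 0, 0],
    [0, 0, 0],
    [0, 0, 0],
    [0, 0, 0],
    [0, 0, 0],
    [0, 0, 0],
  ],
)

```text
t: 52.5
tool_pos: [0.6244, -0.1169, 0.0989]
tool_rot: [-0.19, 0.681, 0.19, 0.682]
force: [-0.7, -0.9, 0.9]
width: 0.0372
```

Request:
step_arm(
  hand=[1, 1, 1, 1, 1, 1, 1, 1],
  dp=[
    [0, 0, 0],
    [0, 0, 0],
    [0, 0, 0],
    [0, 0, 0],
    [0, 0, 0],
    [0, 0, 0],
    [0, 0, 0],
    [0, 0, 0],
  ],
  rotation=[
    [0, 0, 0],
    [0, 0, 0],
    [0, 0, 0],
    [0, 0, 0],
    [0, 0, 0],
    [0, 0, 0],
    [0, 0, 0],
    [0, 0, 0],
  ],
  squeeze=10,
)

```text
t: 53.3
tool_pos: [0.6238, -0.1159, 0.0982]
tool_rot: [-0.19, 0.681, 0.19, 0.681]
force: [-0.2, 6.0, 2.6]
width: 0.0155
```

```bash
python3 -c "
from plan import *
o=manip.get_obs(); R0=R.from_quat(o['tool_rot']).as_matrix()
P=np.array([.6362,-.0787]);p=np.array(o['tool_pos']);a0=np.arctan2(p[1]-P[1],p[0]-P[0]);print(a0,np.hypot(*(p[:2]-P)),p,o['force'],o['width'])
a=np.linspace(a0,-3.226,17); r=np.hypot(*(p[:2]-P)); r=np.linspace(r,r,17)
Q=np.c_[P[0]+r*np.cos(a),P[1]+r*np.sin(a),np.full(17,p[2])]
print((np.diff(Q,axis=0)@R0).round(4)[:,1:].tolist(), Q[-1])"
```

```text
-1.8927176613387457 0.039176805494989184 [ 0.62380486 -0.11586426  0.09821491] [-0.21921707  5.95586122  2.57649662] 0.015464126301996086
[[0.0026, -0.002], [0.0027, -0.0018], [0.0029, -0.0016], [0.003, -0.0013], [0.0031, -0.0011], [0.0032, -0.0008], [0.0032, -0.0005], [0.0033, -0.0003], [0.0033, 0.0], [0.0033, 0.0003], [0.0032, 0.0006], [0.0032, 0.0008], [0.0031, 0.0011], [0.003, 0.0013], [0.0029, 0.0016], [0.0027, 0.0018]] [ 0.59716267 -0.07539712  0.09821491]
```

Request:
step_arm(
  hand=[1, 1, 1, 1, 1, 1, 1, 1],
  dp=[
    [0, 0.0026, -0.002],
    [0, 0.0027, -0.0018],
    [0, 0.0029, -0.0016],
    [0, 0.003, -0.0013],
    [0, 0.0031, -0.0011],
    [0, 0.0032, -0.0008],
    [0, 0.0032, -0.0005],
    [0, 0.0033, -0.0003],
  ],
  rotation=[
    [0, 0, 0],
    [0, 0, 0],
    [0, 0, 0],
    [0, 0, 0],
    [0, 0, 0],
    [0, 0, 0],
    [0, 0, 0],
    [0, 0, 0],
  ],
)

```text
t: 54.1
tool_pos: [0.6022, -0.1034, 0.0982]
tool_rot: [-0.191, 0.682, 0.189, 0.68]
force: [-0.8, -5.8, 1.8]
width: 0.0156
```

Request:
step_arm(
  hand=[1, 1, 1, 1, 1, 1, 1, 1],
  dp=[
    [0, 0.0033, 0],
    [0, 0.0033, 0.0003],
    [0, 0.0032, 0.0006],
    [0, 0.0032, 0.0008],
    [0, 0.0031, 0.0011],
    [0, 0.003, 0.0013],
    [0, 0.0029, 0.0016],
    [0, 0.0027, 0.0018],
  ],
  rotation=[
    [0, 0, 0],
    [0, 0, 0],
    [0, 0, 0],
    [0, 0, 0],
    [0, 0, 0],
    [0, 0, 0],
    [0, 0, 0],
    [0, 0, 0],
  ],
)

```text
t: 54.9
tool_pos: [0.5957, -0.0775, 0.098]
tool_rot: [-0.191, 0.682, 0.189, 0.68]
force: [-0.6, -4.9, 0.7]
width: 0.0158
```

```bash
python3 -c "
from plan import *
plan([.5968,-.0753,.098],None,1,4)
shot('wrist','w18');crop('w18',180,110,360,270,4,'w18c')"
```

```text
t 54.9 p [ 0.5957 -0.0775  0.098 ] yaw 2.115 -> 2.115 rv total [-0.    -0.003  0.001] w 0.0158 F [-0.6 -4.9  0.7] j6 -2.43
dp [[-0.0, 0.0013, 0.0021]]
rot [-0.0, -0.003, 0.001]
```

View pics/w18c.png

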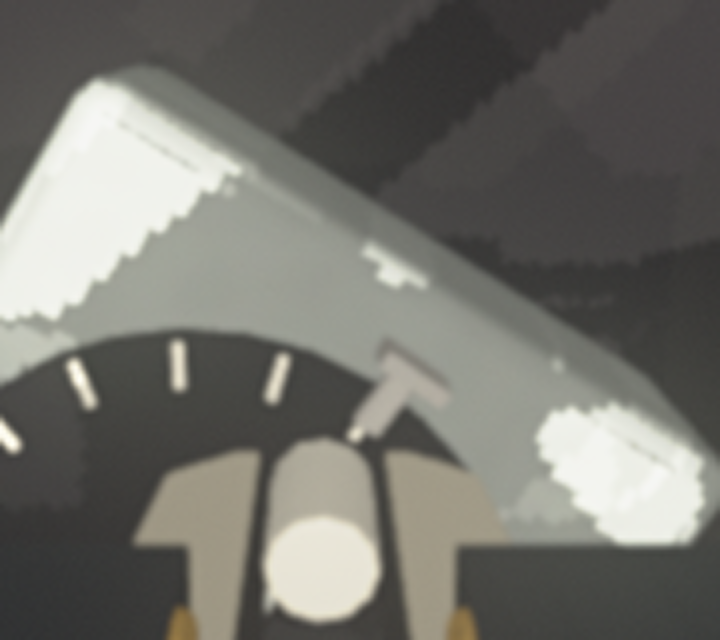

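Request:
step_arm(
  hand=[1, 1, 1, 1, 0.3, 0.2, 0.2, 0.2],
  dp=[
    [0, 0.0008, 0.001],
    [0, 0.0008, 0.001],
    [0, 0, 0],
    [0, 0, 0],
    [0, 0, 0],
    [0, 0, 0],
    [0, 0, 0],
    [0, 0, 0],
  ],
  rotation=[
    [0, 0, 0],
    [0, 0, 0],
    [0, 0, 0],
    [0, 0, 0],
    [0, 0, 0],
    [0, 0, 0],
    [0, 0, 0],
    [0, 0, 0],
  ],
)

```text
t: 55.75
tool_pos: [0.5977, -0.0733, 0.0976]
tool_rot: [-0.19, 0.681, 0.19, 0.681]
force: [0.1, 0.0, 0.1]
width: 0.0368
```

```bash
python3 -c "
from plan import *
plan([.676,-.09,.24],1.55,8,raw=True)"
```

```text
t 55.75 p [ 0.5977 -0.0733  0.0976] yaw 2.115 -> 1.55 rv total [ 0.565 -0.    -0.001] w 0.0368 F [0.1 0.  0.1] j6 -2.42
dp [[-0.018, -0.007, 0.007], [-0.018, -0.006, 0.008], [-0.018, -0.006, 0.008], [-0.018, -0.005, 0.009], [-0.018, -0.005, 0.009], [-0.018, -0.004, 0.009], [-0.018, -0.003, 0.009], [-0.018, -0.003, 0.01]]
rot [0.071, -0.0, -0.0]
```

Lift straight up first, then move to the viewing pose.

Request:
step_arm(
  hand=[0.2, 0.2, 0.2, 0.2, 0.2, 0.2, 0.2, 0.2],
  dp=[
    [-0.01, 0, 0],
    [-0.02, 0, 0],
    [-0.03, 0, 0],
    [-0.03, 0, 0],
    [-0.03, 0, 0],
    [-0.02, 0, 0],
    [0, -0.01, 0.01],
    [0, -0.01, 0.015],
  ],
  rotation=[
    [0, 0, 0],
    [0, 0, 0],
    [0, 0, 0],
    [0, 0, 0],
    [0.1, 0, 0],
    [0.14, 0, 0],
    [0.14, 0, 0],
    [0.14, 0, 0],
  ],
)

```text
t: 56.55
tool_pos: [0.6271, -0.0876, 0.2405]
tool_rot: [-0.007, 0.706, 0.006, 0.708]
force: [0.1, -0.4, -0.6]
width: 0.0375
```

```bash
python3 -c "
from plan import *
plan([.676,-.09,.24],1.55,8,raw=True)"
```

```text
t 56.55 p [ 0.6271 -0.0876  0.2405] yaw 1.59 -> 1.55 rv total [0.04  0.003 0.001] w 0.0375 F [ 0.1 -0.4 -0.6] j6 -1.9
dp [[0.0, -0.0, 0.006], [0.0, -0.0, 0.006], [0.0, -0.0, 0.006], [0.0, -0.0, 0.006], [0.0, -0.0, 0.006], [0.0, -0.0, 0.006], [0.0, -0.0, 0.006], [0.0, -0.0, 0.006]]
rot [0.005, 0.0, 0.0]
```

Request:
step_arm(
  hand=[0.2, 0.2, 0.2, 0.2, 0.2, 0.2, 0.2, 0.2],
  dp=[
    [0, 0, 0.006],
    [0, 0, 0.006],
    [0, 0, 0.006],
    [0, 0, 0.006],
    [0, 0, 0.006],
    [0, 0, 0.006],
    [0, 0, 0.006],
    [0, 0, 0.006],
  ],
  rotation=[
    [0.005, 0, 0],
    [0.005, 0, 0],
    [0.005, 0, 0],
    [0.005, 0, 0],
    [0.005, 0, 0],
    [0.005, 0, 0],
    [0.005, 0, 0],
    [0.005, 0, 0],
  ],
)

```text
t: 57.35
tool_pos: [0.6751, -0.0873, 0.2378]
tool_rot: [0.006, 0.707, -0.006, 0.707]
force: [-0.1, -0.4, 0.8]
width: 0.0373
```

```bash
python3 -c "
from plan import *
shot('wrist','w19');crop('w19',150,60,400,260,3.1,'w19c')
shot('scene','s19');crop('s19',240,60,370,190,5,'s19c')"
```

```text
(no output)
```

View pics/w19c.png

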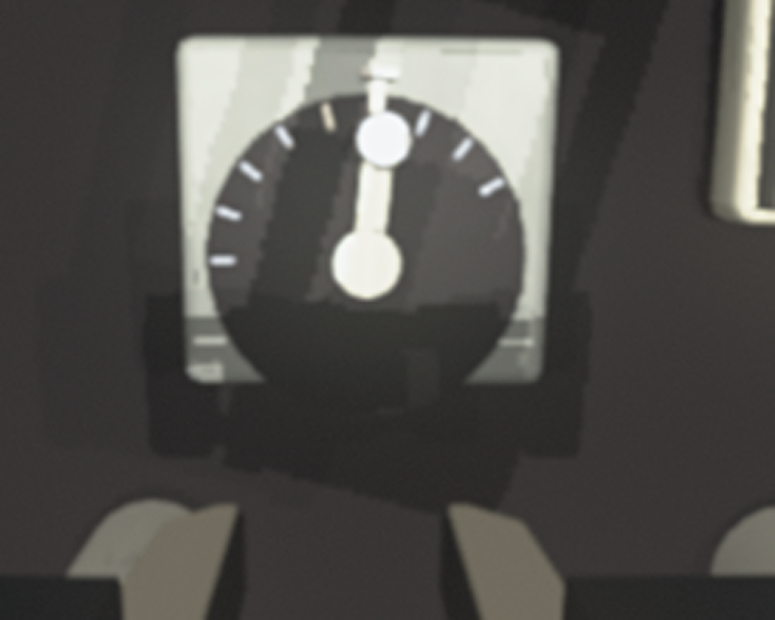

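View pics/s19.png

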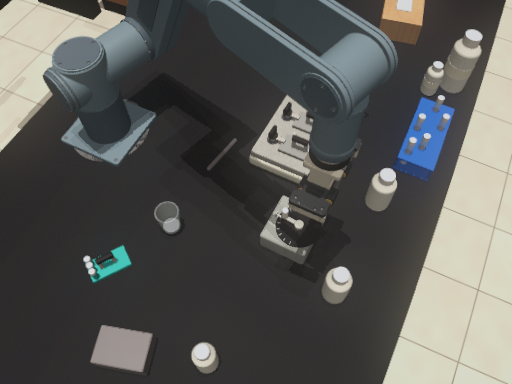

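View pics/s19c.png

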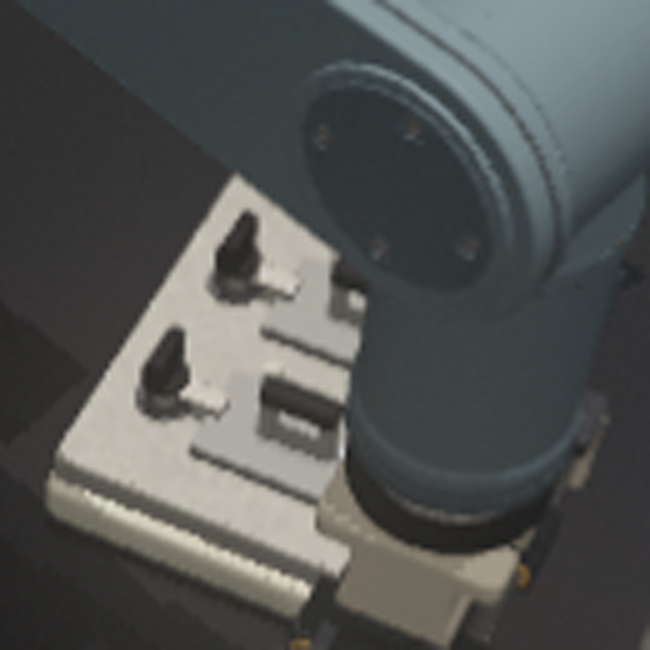

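```bash
python3 -c "
from plan import *
f=lambda L:np.array(L)/3.1+[150,60]
kn=px2w('w19',f([(384,139)]),.103)[0]; cl=px2w('w19',f([(377,98)]),.063)[0]
cl2=px2w('w19',f([(378,82)]),.065)[0]
for z in (.075,.08,.085):
  P=px2w('w19',f([(366,264)]),z)[0]
  print(P,[np.arctan2(*(q-P)[[1,0]]) for q in (kn,cl,cl2)],np.hypot(*(kn-P)[:2]))
for z in (.07,.075): 
  a=px2w('w19',f([(372,225),(378,170)]),z); d=a[1]-a[0]; print('bar dir',np.arctan2(d[1],d[0]))
crop('w19',230,70,310,170,6,'w19d')"
```

```text
[ 0.63715979 -0.07893333  0.075     ] [np.float64(3.0162311846136007), np.float64(3.0586225202703234), np.float64(3.0605942885678874)] 0.03995563673372458
[ 0.63664219 -0.07905254  0.08      ] [np.float64(3.011593319901216), np.float64(3.055608694908598), np.float64(3.0578536479934546)] 0.03945743236635151
[ 0.6361246  -0.07917176  0.085     ] [np.float64(3.006836944029744), np.float64(3.052537545977422), np.float64(3.0550653143014723)] 0.03896009841536081
bar dir 3.0235008216652637
bar dir 3.0235008216652624
```

View pics/w19d.png

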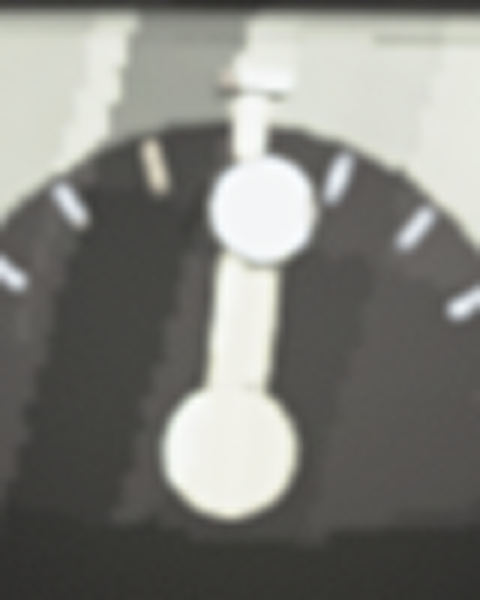

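Request:
step_arm(
  hand=[0.2, 0.2, 0.2, 0.2, 0.2, 0.2, 0.2, 0.2],
  dp=[
    [-0.01, 0, -0.03],
    [-0.01, 0, -0.04],
    [0, 0.01, -0.04],
    [0, 0.02, -0.04],
    [0, 0.03, -0.02],
    [0, 0.04, 0],
    [0, 0.04, 0],
    [0, 0.04, 0],
  ],
  rotation=[
    [0, 0, 0],
    [0, 0, 0],
    [0, 0, 0],
    [0, 0, 0],
    [0, 0, 0],
    [0, 0, 0],
    [0, 0, 0],
    [0, 0, 0],
  ],
)

```text
t: 58.25
tool_pos: [0.507, 0.0965, 0.2585]
tool_rot: [0.006, 0.707, -0.006, 0.707]
force: [0.4, -0.4, 0.2]
width: 0.0374
```

Request:
step_arm(
  hand=[0.2, 0.2, 0.2, 0.2, 0.2, 0.2, 0.2, 0.2],
  dp=[
    [0, 0.03, 0.02],
    [0, 0.03, 0.02],
    [0, 0.03, 0.02],
    [0, 0.02, 0.02],
    [0, 0, 0.02],
    [0, 0, 0.02],
    [0, 0, 0.01],
    [0, 0, 0],
  ],
  rotation=[
    [0, 0, 0],
    [0, 0, 0],
    [0, 0, 0],
    [0, 0, 0],
    [0, 0, 0],
    [0, 0, 0],
    [0, 0, 0],
    [0, 0, 0],
  ],
)

```text
t: 59.05
tool_pos: [0.6399, 0.2029, 0.2572]
tool_rot: [0.006, 0.707, -0.006, 0.707]
force: [-0.5, 0.2, -1.1]
width: 0.0373
```

```bash
python3 -c "
from plan import *
plan([.59,.2,.24],None,1)
shot('wrist','w20');crop('w20',120,50,420,260,2.6,'w20c')
shot('side','d20');crop('d20',180,110,340,250,5,'d20c')"
```

```text
t 59.05 p [0.6399 0.2029 0.2572] yaw 1.554 -> 1.554 rv total [-0.    -0.001  0.   ] w 0.0373 F [-0.5  0.2 -1.1] j6 -1.41
dp [[0.017, -0.004, -0.05]]
rot [-0.0, -0.001, 0.0]
```

View pics/w20c.png

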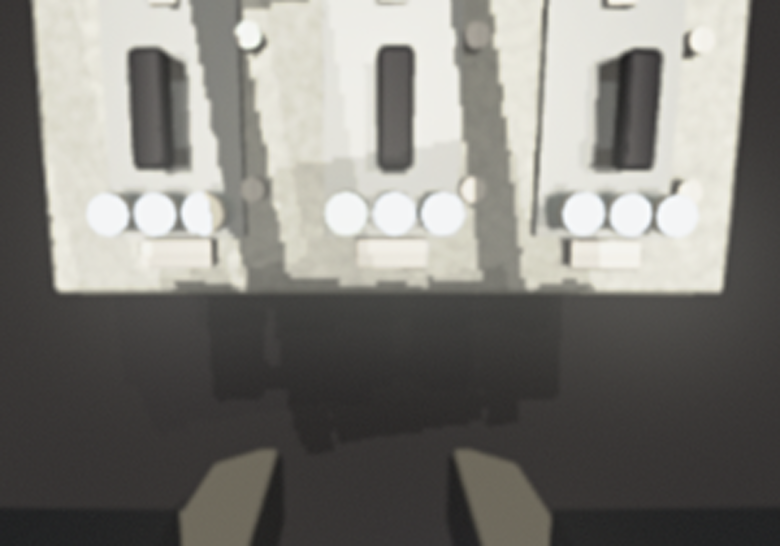

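View pics/d20c.png

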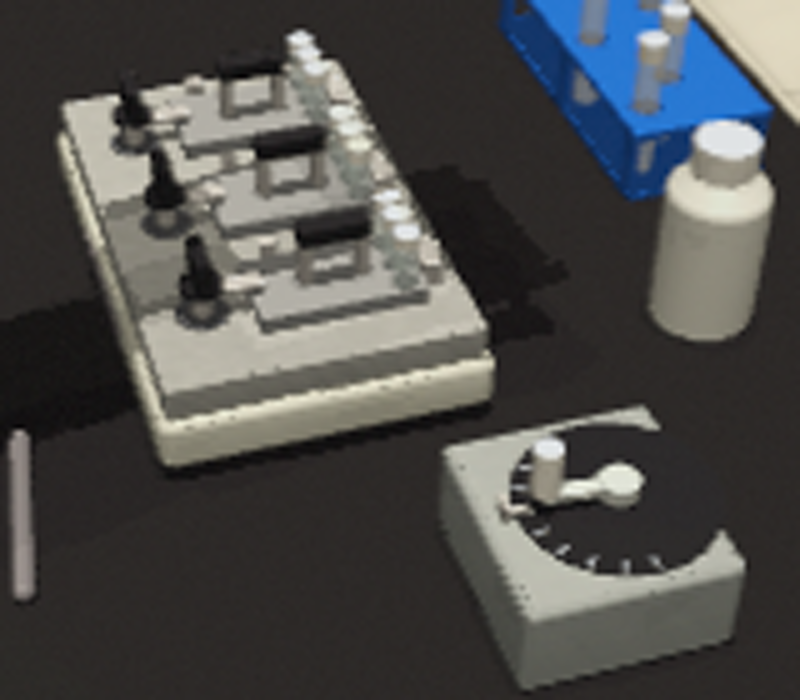

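```bash
python3 -c "
from plan import *
crop('d20',260,185,335,235,10,'d20e')
M=None
f=lambda L:np.array(L)/5+[180,110]
c=px2w('d20',f([(512,510)]),.063)[0]; k=px2w('d20',f([(547,445)]),.103)[0]
for z in(.075,.08,.085):
  P=px2w('d20',f([(620,483)]),z)[0]; print(P,[np.arctan2(*(q-P)[[1,0]])%6.283 for q in (k,c)])"
```

```text
[ 0.63425153 -0.0846491   0.075     ] [np.float64(2.8613512214151755), np.float64(2.961994750165852)]
[ 0.63165974 -0.08911815  0.08      ] [np.float64(2.7312779129176534), np.float64(2.8715802931018986)]
[ 0.62906795 -0.09358719  0.085     ] [np.float64(2.5971907924689566), np.float64(2.776696363104802)]
```

View pics/d20e.png

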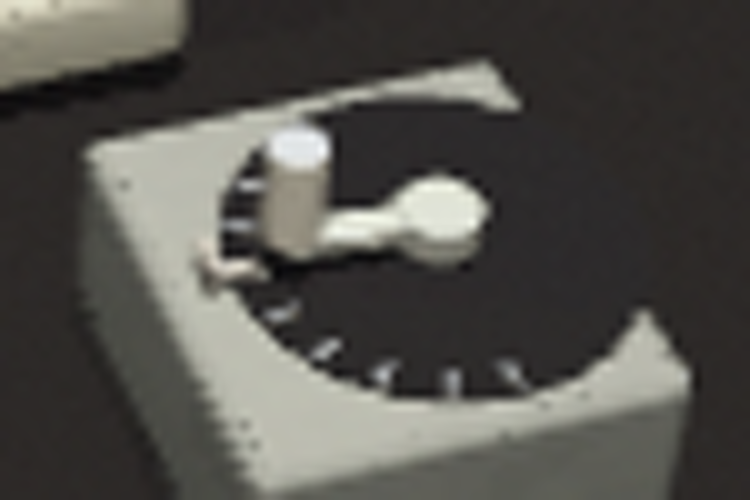

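```bash
python3 -c "
from plan import *
# consistent fit: project model into side view & wrist with pivot unknown
from scipy.optimize import least_squares
g=lambda L:np.array(L)/10+[260,185]
f=lambda L:np.array(L)/3.1+[150,60]
# unknown: pivot xy, hub z, lever ang, clip ang, per-camera xy shift for side
def run(cl_r):
  def res(q):
    P=q[:2];zh,a,c=q[2:5];s=np.r_[q[5:7],0]
    k=np.r_[P+.04*np.array([np.cos(a),np.sin(a)]),.103]; h=np.r_[P,zh]; t=np.r_[P+cl_r*np.array([np.cos(c),np.sin(c)]),.063]
    w=w2px('w19',[k,h,t]); d=w2px('d20',[k+s,h+s,t+s])
    return np.r_[(w-f([(384,139),(366,264),(377,98)])).ravel(),(d-g([(298,147),(440,207),(232,266)])).ravel(),(zh-.077)/.01]
  s=least_squares(res,[.636,-.079,.077,3.02,3.05,0,0]); print(cl_r,s.x.round(4),res(s.x).round(2))
for r in (.05,.053,.056): run(r)
"
```

```text
0.05 [ 6.3580e-01 -7.9200e-02  7.6800e-02  3.0074e+00  3.0470e+00 -1.6000e-03
 -2.1000e-03] [ 0.14 -1.53 -0.19 -1.14  0.03  2.84 -0.66  0.03 -0.48 -0.49  1.16  0.48
 -0.02]
0.053 [ 6.3680e-01 -7.9000e-02  7.4900e-02  3.0147e+00  3.0531e+00 -1.2000e-03
 -1.6000e-03] [-0.02 -0.43 -0.09 -0.35  0.11  0.83 -0.25 -0.19 -0.2  -0.24  0.45  0.44
 -0.21]
0.056 [ 6.3780e-01 -7.8900e-02  7.2800e-02  3.0220e+00  3.0594e+00 -9.0000e-04
 -9.0000e-04] [-0.17  0.68  0.02  0.43  0.17 -1.17  0.17 -0.43  0.08  0.02 -0.25  0.4
 -0.42]
```

```bash
python3 -c "
from h import *
print(manip.get_obs()['force'],manip.get_obs()['t']); print(manip.job_done())"
```

```text
[-0.2263873   0.30010095  0.00483124] 59.15
the job is handed in; nothing more can be done
None
```

All three grey carriers are in the shaker, each locked by its bay's stud, and the speed lever is set to the clip. I handed the job in at about 59 s. No verdict came back, so the checks below are from my own camera measurements.

- **Carriers:** In the last pictures each plate's edge meets both dowels and its vial end meets the stop. All three sit alike, 89–90 mm apart. In bay 3 the first placing stopped about 1–2 mm short of the dowels. I regripped that carrier after locking and pushed it home, and the next picture showed it touching.
- **Studs:** All three were pressed to the bottom and turned about 1.6 rad. The noses show over the carrier edges.
- **Lever:** A joint fit of the wrist and side pictures puts it about 0.04 rad past the clip, against a limit of 0.1. The side camera alone gave 0.10–0.18 rad, above the limit. It depends strongly on the assumed hub height, so I relied on the joint fit, whose residuals were below a pixel.
- **Bench:** The bottles and beaker stood upright in the last overall picture, and I saw no carrier knocked aside. At hand-in the robot was clear of everything, with wrist force near zero.

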